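# Weigh in the used ink cartridges

### The arm

A 7-joint arm with a two-finger parallel gripper is mounted at the origin on the work surface. World frame = base frame: x ahead of the robot, y to its left, z up, the work surface at z = 0. Lengths are in m, angles in rad, forces in N, time in s.
With the tool pointing down it reaches from about 0.35 to 0.9 m from the base axis. Payload 8.1 kg.
Tool frame: the origin (TCP) lies midway between the tips of the shut fingers; the grasp point (between the pads) lies 19 mm behind it (ctrl.pinch_z is the distance from the TCP to the grasp point, in m); x points along the fingers, z is the direction in which the jaws open and shut, and the axes are right-handed (so a half turn about x gives the same grasp; the last joint's range is limited). The gripper opens to 85 mm and grips with 20 to 120 N. Pads are 22 mm wide; open, the fingers measure 114 mm over their backs; the gripper's body (76 mm by 85 mm) begins 54 mm behind the grasp point. The pads swing forward as they close: fully open they stand 13 mm farther back than shut.
Start: joints at [1.18, 0.434, 0.025, 1.573, -0.012, 1.134, -0.075], TCP at [0.177, -0.599, 0.199] pointing down, gripper open.
Joint ranges: [-2.62, 2.62], [-0.44, 2.09], [-1.27, 1.32], [0.08, 2.57], [-1.32, 4.46], [0.12, 2], [-2.74, 2.74]. Speed limits (rad/s): [2.22, 2.22, 3.01, 3.01, 3.14, 3.14, 3.14].

### API

Orientations are given as a unit quaternion [x, y, z, w].
In Python, from rig import observe, eyes, ctrl gives the robot as it stands.
- The arm moves only by the tool arm_command, never from a script. Its argument "plan" is one flat list of numbers, 5 for each row, row after row: the shift along the tool's x, y, z in mm, then the turn about the tool's x in degrees, then the finger opening in mm, from 0 to 85.4. In form: [tx, ty, tz, yaw, jaw, tx, ty, tz, yaw, jaw, ...]. A call has 1 to 5 rows; each row is the pose to reach, as a shift and turn from the pose measured when the call began, along the tool's axes at that moment; what a row does not reach only later rows make up. A row lasts 1/12 s, in which the tool goes at most 41.7 mm and 7.16 degrees, less where a joint would pass 70% of its speed; a pose out of reach is approached as far as the arm can. A call with a gripper value outside its range is refused whole. The fingers move at their own pace and stop on an object; "grip_force" is the grip in N (left out, the last holds). Time passes only in rows, so rows that repeat a pose let the fingers close. It gives the time, the measured TCP pose, the force and the opening at its end, in the units of the state.
- observe(): the state, without advancing time (a new reading comes with each control period).
- eyes.capture(name): name is "scene" or "top" or "wrist"; returns the picture (384x512x3 uint8, red, green, blue); there is no depth.
- eyes.calibration(name): a dict with "intrinsics" (3x3 intrinsics, pixels), "T" (4x4, takes a point from camera to world coordinates); the wrist camera has in their place "mount" (4x4, takes a point from camera to tool coordinates, whose origin is the TCP and whose axes are the tool frame's). Camera axes: x right, y up, looking along -z (the intrinsics and any distortion apply to the point x, -y, -z); pixel columns grow to the right and rows downward; lengths in m; the calibration is good to about 2 mm. A picture is of the moment at which its call begins: read the wrist's pose just before it. calibration takes no time and is no camera call.
- ctrl.sign_off(): hands the job in, once; it reports no verdict.
Trained networks look in the newest picture that a camera, given by its name, has taken for a name from the list of things; names that differ only in an ending like _2 or _b are one class to them, and where a whole thing is asked for, a point or a joint stands for the part that bears it (a point fixed in the world has none). Each returns a list of dicts, best first, with "confidence" (0 to 1); they miss things now and then, are a little off and sometimes report something else, mostly with a low value. They report only what shows in the picture. A call takes as long as a camera call.
- eyes.trace(camera, query): "pixels" (384x512 bool, what is visible of it).
- eyes.place_of(camera, query): "position" ([x, y, z] in m, in the coordinates of the camera as it stood for that picture, good to about 4 mm: a listed point, or the origin of a listed thing).
The state is a dict: "clock": time; "q": joint angles; "joint_vel": joint speeds; "joint_efforts": joint torques, N m; "eef_pos": TCP position; "eef_rot": TCP orientation; "wrist_force": force on the tool from outside, world axes, zero at the start; "torque": the same for the moment, N m; "gripper_width": finger opening in m.
Only numpy, scipy, OpenCV 4.12 (cv2) and the standard library are available. Lean on these libraries where they do the work, as an engineer would, in place of code of your own. Each camera call takes 0.05 s, during which the arm holds its last target. There are 200 camera calls.

### The job

Put every used ink cartridge lying on the table into the grey tray while the tray is still on the table, then push the loaded tray up the ramp, without lifting it, until it sits flat on the balance's load platform, clear of the landing. Only then set counterweights on the weight pan, as many as it takes, until the pointer comes to rest in the green sector; leave everything standing there, and do not disturb the other things on the table.

Things in the scene. Friction and masses are not known exactly. Their poses are not given: they have to be found in the camera images.
- balance: Fixed balance-and-ramp unit. Origin on the table under the pointer post; +y runs from the load side to the weight side, +z up, all parts centred on x = 0. In y, mm: ramp -335 to -205, landing to -188, load platform -185 to -48, pointer post with white dial (74 mm wide in y, 137 high) at 0, weight pan centred at +115.
- ramp_foot (a point): Middle of the ramp's lower edge, at table height; axes as the balance. The ramp rises evenly by 32 mm over 130 mm in +y to a 17 mm long flat landing. Blue rails beside ramp and landing are 154 mm apart inside and 12 mm above the surface; below half-way down they flare to about 194 mm apart, the wings 26 mm high and starting 10 mm before the foot.
- platform_mid (a point): Centre of the load platform's flat top (156 mm in x, 137 in y, axes as the balance), 32 mm above the table when level. A blue stop 11 mm high closes its +y edge, inner face 68.5 mm from here; a tray against it has its centre 2.5 mm to +y of here. The landing ends 71.5 mm to -y. Overloaded, it sinks 7 mm, so a tray pushed on steps down.
- pan_mid (a point): Centre of the weight pan's flat top (110 mm in x, 120 in y, rim 6 mm high and 3 thick, axes as the balance), 32 mm above the table when level. It moves up to 7 mm up or down, opposite to the platform. Both stay horizontal and weigh the same empty; where a load stands on them does not matter.
- pointer (a joint): Red pointer on the dial, rad: 0 upright = level; positive (leaning to the platform, stop at +0.4) = platform heavier; negative (stop at -0.4) = pan heavier. Between the stops it is proportional to the difference: 0.4 rad for 150 g, 0.16 for 60 g. The green sector is 0.12 rad to each side. It settles within about 1 s.
- tray: Grey square open tray, 132 x 132 mm outside, walls 22 mm high and 4 thick, floor 4 mm, 160 g. Origin at the centre of its underside, axes along its sides. It starts on the table before the ramp foot, its +y side towards the ramp, roughly square to it. Inside there is room for four cartridges, two by two.
- cart1_mid (a point): Centre (half-way up) of the ink cartridge with the blue band: upright block 50 (its x) x 28 (its y) x 48 mm high, about 65 to 95 g. Stands on the table at first. May be absent.
- cart2_mid (a point): Centre (half-way up) of the ink cartridge with the red band: upright block 50 (its x) x 28 (its y) x 48 mm high, about 65 to 95 g. Stands on the table at first. May be absent.
- cart3_mid (a point): Centre (half-way up) of the ink cartridge with the yellow band: upright block 50 (its x) x 28 (its y) x 48 mm high, about 65 to 95 g. Stands on the table at first. May be absent.
- cart4_mid (a point): Centre (half-way up) of the ink cartridge with the grey band: upright block 50 (its x) x 28 (its y) x 48 mm high, about 65 to 95 g. Stands on the table at first. May be absent.
- big1_mid (a point): Centre of a big brass counterweight, an upright cylinder 28 mm in diameter, 34 mm high, 120 g. Stands on the black rubber mat (3 mm thick) at first.
- big2_mid (a point): Centre of a big brass counterweight, an upright cylinder 28 mm in diameter, 34 mm high, 120 g. Stands on the black rubber mat (3 mm thick) at first.
- big3_mid (a point): Centre of a big brass counterweight, an upright cylinder 28 mm in diameter, 34 mm high, 120 g. Stands on the black rubber mat (3 mm thick) at first.
- big4_mid (a point): Centre of a big brass counterweight, an upright cylinder 28 mm in diameter, 34 mm high, 120 g. Stands on the black rubber mat (3 mm thick) at first.
- small1_mid (a point): Centre of a small steel counterweight, an upright cylinder 21 mm in diameter, 30 mm high, 60 g. Stands on the black rubber mat (3 mm thick) at first.
- small2_mid (a point): Centre of a small steel counterweight, an upright cylinder 21 mm in diameter, 30 mm high, 60 g. Stands on the black rubber mat (3 mm thick) at first.
- foam: Bystander, not to be disturbed: white foam packing block 70 x 100 x 35 mm, loose on the table.
- clip: Bystander, not to be disturbed: orange transport clip, 85 mm long, loose on the table.
- tape: Bystander, not to be disturbed: roll of tape 84 mm in diameter, 20 mm high, loose on the table.
- mug: Bystander, not to be disturbed: blue mug 85 mm high, loose on the table.
- marker: Bystander, not to be disturbed: blue marker pen, 120 mm long, loose on the table.
- driver: Bystander, not to be disturbed: screwdriver, 170 mm long, loose on the table.

How it is judged:
On the way, in this order (a step that is already met when the one before it is completed fails the run):
1. all cartridges are in the tray, the tray still on the table before the ramp (x of cart1_mid in the frame of tray between -0.06 and 0.06 m and y of cart1_mid in the frame of tray between -0.06 and 0.06 m and z of cart1_mid in the frame of tray between 0.005 and 0.06 m and x of cart2_mid in the frame of tray between -0.06 and 0.06 m and y of cart2_mid in the frame of tray between -0.06 and 0.06 m and z of cart2_mid in the frame of tray between 0.005 and 0.06 m and x of cart3_mid in the frame of tray between -0.06 and 0.06 m and y of cart3_mid in the frame of tray between -0.06 and 0.06 m and z of cart3_mid in the frame of tray between 0.005 and 0.06 m and x of cart4_mid in the frame of tray between -0.06 and 0.06 m and y of cart4_mid in the frame of tray between -0.06 and 0.06 m and z of cart4_mid in the frame of tray between 0.005 and 0.06 m and y of tray in the frame of balance below -0.38 m and linear speed of tray below 0.03 m/s and height (world z) of tray below 0.006 m and contact force between the fingers and tray below 0.05 N), for 0.2 s.
2. the tray with all cartridges sits flat on the load platform, which has gone down (x of cart1_mid in the frame of tray between -0.06 and 0.06 m and y of cart1_mid in the frame of tray between -0.06 and 0.06 m and z of cart1_mid in the frame of tray between 0.005 and 0.06 m and x of cart2_mid in the frame of tray between -0.06 and 0.06 m and y of cart2_mid in the frame of tray between -0.06 and 0.06 m and z of cart2_mid in the frame of tray between 0.005 and 0.06 m and x of cart3_mid in the frame of tray between -0.06 and 0.06 m and y of cart3_mid in the frame of tray between -0.06 and 0.06 m and z of cart3_mid in the frame of tray between 0.005 and 0.06 m and x of cart4_mid in the frame of tray between -0.06 and 0.06 m and y of cart4_mid in the frame of tray between -0.06 and 0.06 m and z of cart4_mid in the frame of tray between 0.005 and 0.06 m and x of tray in the frame of platform_mid between -0.02 and 0.02 m and y of tray in the frame of platform_mid between -0.008 and 0.012 m and z of tray in the frame of platform_mid between -0.004 and 0.004 m and angle between tray's own z axis and vertical below 0.05 rad and linear speed of tray below 0.02 m/s and value of joint pointer above 0.2 rad), for 0.3 s.
3. counterweights bring the pointer to rest in the green sector (x of cart1_mid in the frame of tray between -0.06 and 0.06 m and y of cart1_mid in the frame of tray between -0.06 and 0.06 m and z of cart1_mid in the frame of tray between 0.005 and 0.06 m and x of cart2_mid in the frame of tray between -0.06 and 0.06 m and y of cart2_mid in the frame of tray between -0.06 and 0.06 m and z of cart2_mid in the frame of tray between 0.005 and 0.06 m and x of cart3_mid in the frame of tray between -0.06 and 0.06 m and y of cart3_mid in the frame of tray between -0.06 and 0.06 m and z of cart3_mid in the frame of tray between 0.005 and 0.06 m and x of cart4_mid in the frame of tray between -0.06 and 0.06 m and y of cart4_mid in the frame of tray between -0.06 and 0.06 m and z of cart4_mid in the frame of tray between 0.005 and 0.06 m and x of tray in the frame of platform_mid between -0.02 and 0.02 m and y of tray in the frame of platform_mid between -0.008 and 0.012 m and z of tray in the frame of platform_mid between -0.004 and 0.004 m and angle between tray's own z axis and vertical below 0.05 rad and linear speed of tray below 0.02 m/s and value of joint pointer between -0.13 and 0.13 rad and velocity of joint pointer between -0.1 and 0.1 rad/s and contact force between the fingers and tray below 0.05 N and contact force between the fingers and balance below 0.05 N), for 0.6 s.
At the end, for the whole second after the job is handed in: All cartridges are inside the tray; the tray sits flat on the load platform (within 20 mm sideways, clear of the landing); the pointer rests within 0.13 rad of upright (the green sector); nothing is touched and everything is at rest (all of step 3 and linear speed of each of cart1, cart2, cart3, cart4 below 0.02 m/s).
It fails at once if the tray is lifted clear (well above the table, the ramp or the platform) or tipped over (height (world z) of tray above 0.05 m or (y of tray in the frame of balance below -0.4 m and height (world z) of tray above 0.02 m) or (y of tray in the frame of balance below -0.3 m and height (world z) of tray above 0.035 m) or angle between tray's own z axis and vertical above 0.5 rad).
It fails at once if a bystander is moved by more than 30 mm (distance of any of foam, clip, tape, mug, marker, driver from where it was at the start of the episode above 0.03 m).
Of cart1, cart2, cart3, cart4 only 2 to 4 are there at a start; the rules pass over those that are not, and their reading is None.
At some moment in a run one of big1, big2, big3, big4, small1, small2 may be knocked a few centimetres aside while the robot is not near it.
Once in a run the grip may slacken for a moment while it holds something.
It also fails if it takes over 210 s, if anything falls off the work surface, if the arm or the gripper's body presses on something with over 40 N, if the wrist force passes 120 N, or if a joint passes its speed limit or range.

## Working session

There is one attempt and no reset: what is moved stays moved. The work goes in short steps, Python scripts to look and compute and a tool call to move; the robot and the scene stay as the last step left them, time stands still between calls to the robot, and variables do not carry over. Pictures are saved under pics/ and viewed, about 12 in all and at most 16, crops included, and the job is handed in when it is done.

Besides the shell and the picture viewer there is one more tool, called after "Request:" as a command line: name --argument value ..., lists and objects as JSON in quotes. arm_command: Moves the arm, as the interface text tells. Its arguments: {"type":"object","properties":{"plan":{"type":"array","items":{"type":"number"}},"grip_force":{"type":"number"}},"required":["plan"]}

```bash
ls; mkdir -p pics; cat > h.py <<'E'
import numpy as np, cv2
from scipy.spatial.transform import Rotation as R
from rig import observe, eyes, ctrl
def tcp():
    s=observe(); T=np.eye(4); T[:3,:3]=R.from_quat(s['eef_rot']).as_matrix(); T[:3,3]=s['eef_pos']; return T
def snap(cam,save=None):
    T=tcp(); im=eyes.capture(cam); c=eyes.calibration(cam)
    Tc=c['T'] if 'T' in c else T@np.array(c['mount'])
    if save: cv2.imwrite(f'pics/{save}.png',im[:,:,::-1])
    return im,np.array(Tc),np.array(c['intrinsics'])
def find(cam,Tc,name):
    return [(round(r['confidence'],2),(Tc@np.r_[r['position'],1])[:3].round(3).tolist()) for r in eyes.place_of(cam,name)]
def ray(u,v,z,Tc,K):
    d=np.linalg.inv(K)@[u,v,1]; d=Tc[:3,:3]@[d[0],-d[1],-d[2]]; o=Tc[:3,3]; return o+d*(z-o[2])/d[2]
def proj(p,Tc,K):
    c=np.linalg.inv(Tc)@np.r_[p,1]; q=K@[c[0],-c[1],-c[2]]; return q[:2]/q[2]
E
python3 - <<'E'
from h import *
im,Tc,K=snap('top','top0')
for n in ['balance','ramp_foot','platform_mid','pan_mid','tray','cart1_mid','cart2_mid','cart3_mid','cart4_mid','big1_mid','small1_mid','foam','clip','tape','mug','marker','driver']:
    print(n,find('top',Tc,n))
im2,_,_=snap('scene','scene0')
s=observe();print(s['clock'],s['eef_pos'],s['eef_rot'],ctrl.pinch_z); print(tcp().round(2)); print(eyes.calibration('wrist')['mount'])
E
```

```text
pics
balance [(0.58, [0.455, 0.151, -0.002]), (0.42, [0.457, 0.035, 0.028])]
ramp_foot []
platform_mid [(0.84, [0.456, 0.034, 0.029]), (0.37, [0.665, -0.251, 0.026])]
pan_mid [(0.84, [0.457, 0.27, 0.03]), (0.58, [0.624, 0.348, 0.017]), (0.52, [0.454, 0.035, 0.031])]
tray [(0.56, [0.446, -0.276, -0.004])]
cart1_mid [(0.8, [0.664, -0.25, 0.024])]
cart2_mid []
cart3_mid [(0.63, [0.651, -0.065, 0.025])]
cart4_mid []
big1_mid [(0.41, [0.627, 0.258, 0.021])]
small1_mid [(0.58, [0.662, -0.249, 0.023]), (0.57, [0.632, 0.115, 0.021]), (0.55, [0.621, 0.305, 0.018])]
foam [(0.83, [0.774, -0.183, -0.007]), (0.23, [0.456, 0.151, -0.002])]
clip [(0.81, [0.756, -0.05, -0.0])]
tape [(0.56, [0.757, 0.121, -0.002])]
mug [(0.58, [0.775, -0.188, -0.006])]
marker [(0.65, [0.612, -0.396, -0.004])]
driver [(0.87, [0.301, 0.4, 0.003]), (0.62, [0.625, 0.261, 0.02])]
0.95 [ 0.17736351 -0.59930463  0.19921205] [ 0.42316358  0.56650689 -0.42317161  0.56650535] 0.0187
[[-0.    0.96  0.28  0.18]
 [-0.    0.28 -0.96 -0.6 ]
 [-1.   -0.    0.    0.2 ]
 [ 0.    0.    0.    1.  ]]
[[-9.06849973e-04  2.84088174e-01 -9.58797730e-01 -1.74851111e-01]
 [-5.30406772e-04  9.58797853e-01  2.84088712e-01  7.21457909e-02]
 [ 9.99999448e-01  7.66178650e-04 -7.18803516e-04  3.47351176e-04]
 [ 0.00000000e+00  0.00000000e+00  0.00000000e+00  1.00000000e+00]]
```

```bash
python3 -c "
import cv2,numpy as np
a=cv2.imread('pics/top0.png');cv2.imwrite('pics/top0b.png',cv2.resize(a,(800,600),interpolation=3))"
```

```text
(no output)
```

View pics/top0b.png

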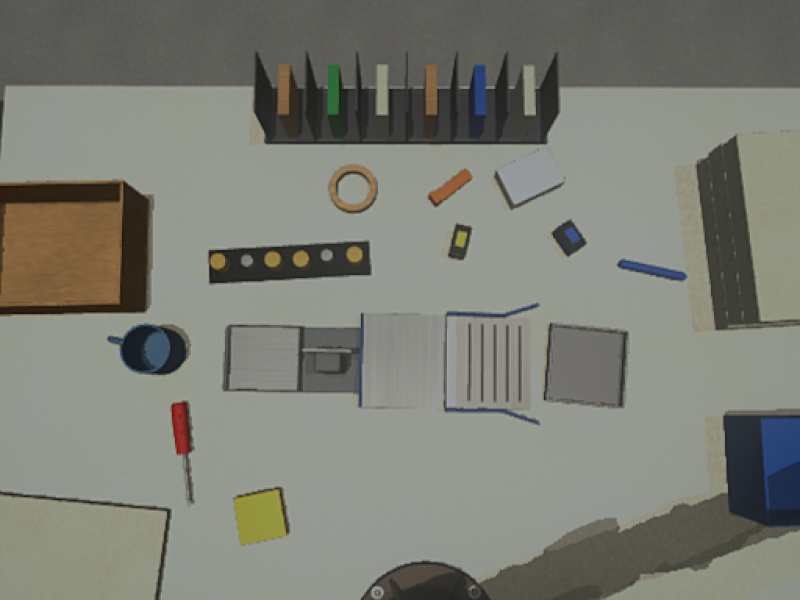

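View pics/scene0.png

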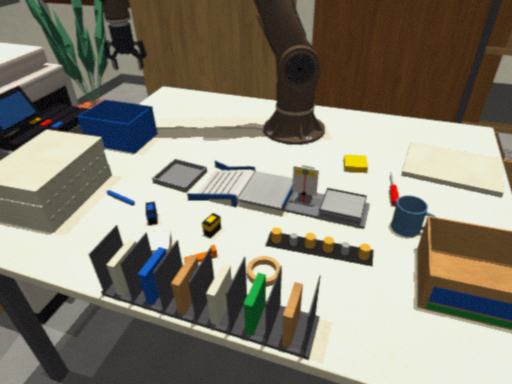

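The scene holds two cartridges: blue at top-view px (569,238) and yellow at px (459,241). The tray at px (587,365) stands roughly square before the ramp. The six weights are on the mat, px (210–370, 245–280), and the pan is at px (262,358). I'll write a move planner and go over the blue cartridge.

```bash
cat >> h.py <<'E'
def plan(*ways,step=40,T=None):
    """ways: (x,y,z,jaw heading deg or None, jaw mm); prints per-call shift/yaw, predicted"""
    T=tcp() if T is None else T
    for w in ways:
        x,y,z,h,j=w
        while 1:
            d=np.array([x,y,z])-T[:3,3]
            cur=np.degrees(np.arctan2(T[1,2],T[0,2]))
            dy=0 if h is None else (cur-h+90)%180-90
            n=max(1,np.linalg.norm(d)*1000/(step*5),abs(dy)/33); f=1/n
            t=T[:3,:3].T@d*1000*f; a=dy*f
            n5=[round(max(1,min(5,np.ceil(max(np.linalg.norm(t)/step,abs(a)/7)))))][0]
            print([*t.round(0).astype(int).tolist(),int(round(a)),j],'rows',n5)
            T=T.copy(); T[:3,3]+=d*f; T[:3,:3]=T[:3,:3]@R.from_euler('x',a,degrees=True).as_matrix()
            if n==1: break
    return T
E
python3 - <<'E'
from h import *
plan((0.62,-0.27,0.22,-50,85))
_,Tc,K=snap('top')
for n in ['tray','cart1_mid','cart3_mid']:
    r=eyes.trace('top',n)
    if r:
        m=r[0]['pixels'].astype(np.uint8); c=cv2.findContours(m,0,2)[0]; c=max(c,key=cv2.contourArea)
        p=np.array([ray(u,v,0.022 if n=='tray' else .04,Tc,K)[:2] for u,v in c[:,0]],np.float32)*1000
        print(n,r[0]['confidence'],cv2.minAreaRect(p))
E
```

```text
[-8, 188, -69, -9, 85] rows 5
[-8, 196, -40, -9, 85] rows 5
[-6, 152, -8, -6, 85] rows 4
tray 0.95 ((442.5669250488281, -272.85577392578125), (138.3727264404297, 134.29037475585938), 84.03833770751953)
cart1_mid 0.85 ((657.2384643554688, -245.66763305664062), (55.785133361816406, 45.351112365722656), 33.07809829711914)
cart3_mid 0.75 ((652.1665649414062, -62.75009536743164), (30.038068771362305, 58.69108581542969), 79.23141479492188)
```

Request:
arm_command --plan '[-8,188,-69,-9,85,-8,188,-69,-9,85,-8,188,-69,-9,85,-8,188,-69,-9,85,-8,188,-69,-9,85]'

```text
clock: 1.57
eef_pos: [0.3408, -0.4774, 0.2076]
eef_rot: [0.377, 0.598, -0.377, 0.599]
wrist_force: [0.4, -0.0, 0.1]
gripper_width: 0.0848
```

Request:
arm_command --plan '[-8,196,-40,-9,85,-8,196,-40,-9,85,-8,196,-40,-9,85,-8,196,-40,-9,85,-8,196,-40,-9,85]'

```text
clock: 1.98
eef_pos: [0.5024, -0.3545, 0.2161]
eef_rot: [0.329, 0.626, -0.328, 0.627]
wrist_force: [0.9, -0.6, 0.1]
gripper_width: 0.0851
```

Request:
arm_command --plan '[-6,152,-8,-6,85,-6,152,-8,-6,85,-6,152,-8,-6,85,-6,152,-8,-6,85,-6,152,-8,-6,85]'

```text
clock: 2.4
eef_pos: [0.6283, -0.2534, 0.2221]
eef_rot: [0.294, 0.643, -0.29, 0.645]
wrist_force: [-0.1, 1.2, -0.3]
gripper_width: 0.0847
```

```bash
cat >> h.py <<'E'
def top_rect(cam,name,z,Tc,K):
    out=[]
    for r in eyes.trace(cam,name)[:2]:
        m=r['pixels'].astype(np.uint8); c=max(cv2.findContours(m,0,2)[0],key=cv2.contourArea)
        p=np.array([ray(u,v,z,Tc,K)[:2] for u,v in c[:,0]],np.float32)*1000
        out.append((round(r['confidence'],2),int(m.sum()),cv2.minAreaRect(p)))
    return out
E
python3 - <<'E'
from h import *
print(tcp().round(3)); im,Tc,K=snap('wrist','w1')
for n in ['cart1_mid','tray']: print(n,find('wrist',Tc,n),top_rect('wrist',n,.04,Tc,K))
print(observe()['clock'])
E
```

```text
[[ 0.005  0.752  0.659  0.628]
 [ 0.005  0.659 -0.753 -0.253]
 [-1.     0.007 -0.001  0.222]
 [ 0.     0.     0.     1.   ]]
cart1_mid [(0.83, [0.664, -0.247, 0.023])] [(0.56, 902, ((663.63134765625, -249.8295440673828), (52.844730377197266, 30.67432403564453), 32.21455383300781))]
tray [(0.93, [0.439, -0.276, 0.004])] [(0.73, 5196, ((460.62725830078125, -272.39129638671875), (126.92012023925781, 133.95785522460938), 83.88359832763672))]
2.65
```

View pics/w1.png

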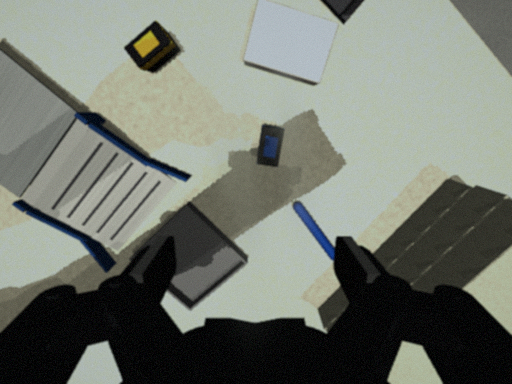

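The blue cartridge is at px (268,145) and matches the network. Its long axis heads about 33°. Going down on it now.

```bash
python3 - <<'E'
from h import *
T=plan((0.664,-0.249,0.10,-57,60),(0.664,-0.249,0.014,-57,60))
print('lift+carry')
plan((0.664,-0.249,0.08,None,25),(0.418,-0.273,0.08,-6,25),T=T)
E
```

```text
[122, 41, 17, 8, 60] rows 4
[86, 0, 0, 0, 60] rows 3
lift+carry
[-66, 0, 0, 0, 25] rows 2
[0, -142, -74, -33, 25] rows 5
[0, -43, -76, -18, 25] rows 3
```

Request:
arm_command --plan '[122,41,17,8,60,122,41,17,8,60,122,41,17,8,60,122,41,17,8,60,122,41,17,8,60]'

```text
clock: 3.07
eef_pos: [0.6618, -0.2497, 0.0977]
eef_rot: [0.34, 0.621, -0.34, 0.618]
wrist_force: [-0.1, 0.4, 1.2]
gripper_width: 0.0597
```

```bash
python3 - <<'E'
from h import *
im,Tc,K=snap('wrist','w2')
print(find('wrist',Tc,'cart1_mid'),top_rect('wrist','cart1_mid',.045,Tc,K))
plan((0.664,-0.249,0.014,-57,60))
E
```

```text
[(0.59, [0.664, -0.248, 0.022])] [(0.73, 1977, ((665.8858642578125, -248.13583374023438), (57.95674133300781, 28.035388946533203), 33.30891418457031))]
[89, 0, -3, -1, 60] rows 3
```

Request:
arm_command --plan '[30,0,0,-1,60,60,0,0,-1,60,86,0,0,-1,60,86,0,0,-1,60,86,0,0,-1,60]'

```text
clock: 3.63
eef_pos: [0.665, -0.2524, 0.0189]
eef_rot: [0.335, 0.621, -0.335, 0.625]
wrist_force: [0.5, -0.2, 1.8]
gripper_width: 0.0599
```

Request:
arm_command --plan '[0,0,0,0,20,0,0,0,0,20,0,0,0,0,20,0,0,0,0,20,0,0,0,0,20]' --grip_force 50

```text
clock: 4.05
eef_pos: [0.6655, -0.2526, 0.0199]
eef_rot: [0.335, 0.62, -0.335, 0.625]
wrist_force: [-0.1, -0.1, 0.7]
gripper_width: 0.0199
```

Request:
arm_command --plan '[-20,0,0,0,20,-40,0,0,0,20,-60,0,0,0,20,-66,0,0,0,20,-66,0,0,0,20]'

```text
clock: 4.47
eef_pos: [0.6665, -0.2527, 0.0882]
eef_rot: [0.336, 0.619, -0.335, 0.626]
wrist_force: [-0.1, -0.0, -0.0]
gripper_width: 0.0202
```

```bash
python3 - <<'E'
from h import *
s=observe();print(s['gripper_width'])
plan((0.415,-0.271,0.08,-6,20),step=36)
E
```

```text
0.02017241760193643
[4, -144, -80, -33, 20] rows 5
[2, -41, -78, -18, 20] rows 3
```

The jaws closed to 20 mm without stopping on the 28 mm cartridge, so I missed it. Looking.

```bash
python3 - <<'E'
from h import *
im,Tc,K=snap('wrist','w3')
print(find('wrist',Tc,'cart1_mid'),top_rect('wrist','cart1_mid',.045,Tc,K)); print(tcp().round(3))
a=cv2.imread('pics/w2.png');b=cv2.imread('pics/w3.png');cv2.imwrite('pics/w23.png',cv2.resize(np.hstack([a,b]),(800,300)))
E
```

```text
[(0.66, [0.666, -0.247, 0.025])] [(0.8, 2208, ((665.7329711914062, -247.65977478027344), (59.49075698852539, 28.927085876464844), 33.976356506347656))]
[[ 0.005  0.835  0.55   0.664]
 [-0.003  0.55  -0.835 -0.252]
 [-1.     0.002  0.005  0.085]
 [ 0.     0.     0.     1.   ]]
```

View pics/w23.png

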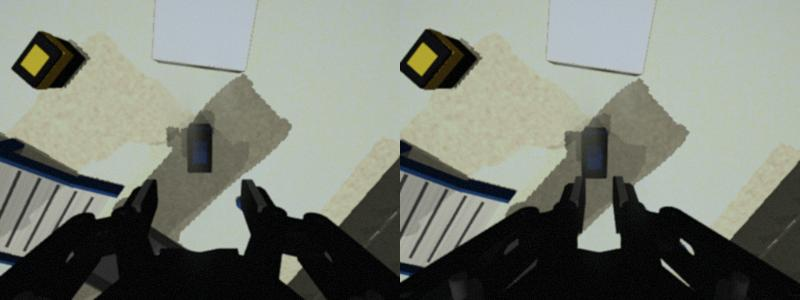

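```bash
python3 - <<'E'
from h import *
T=tcp(); c=eyes.calibration('wrist'); Tc=T@np.array(c['mount']); K=np.array(c['intrinsics']); print(K, {k:v for k,v in c.items() if k not in('mount','intrinsics')})
for p in [T[:3,3],T[:3,3]+[0,0,.019],(.664,-.249,.048),(.664,-.249,0)]: print(proj(np.array(p),Tc,K).round(0))
t=eyes.calibration('top'); print(t)
s,Ts,Ks=snap('scene','s1'); print(proj(T[:3,3],Ts,Ks),proj(np.array([.664,-.249,.024]),Ts,Ks), find('scene',Ts,'cart1_mid'))
a=cv2.imread('pics/s1.png')[120:280,60:260];b=cv2.imread('pics/w3.png')
cv2.imwrite('pics/m.png',np.hstack([cv2.resize(a,(480,384)),b[:,:320]]))
E
```

```text
[[270.34261564   0.         254.43384083]
 [  0.         270.34261564 190.465287  ]
 [  0.           0.           1.        ]] {}
[254. 218.]
[254. 230.]
[250. 200.]
[251. 185.]
{'intrinsics': array([[431.62380302,   0.        , 261.1951388 ],
       [  0.        , 431.62380302, 196.00651678],
       [  0.        ,   0.        ,   1.        ]]), 'T': array([[-0.0038071 ,  0.99227035, -0.12403654,  0.4024094 ],
       [-0.99992266, -0.0023089 ,  0.01222025,  0.03965759],
       [ 0.0118394 ,  0.12407348,  0.9922024 ,  1.15695345],
       [ 0.        ,  0.        ,  0.        ,  1.        ]])}
[146.38928881 196.34686291] [151.32612072 213.07800882] [(0.56, [0.662, -0.251, 0.022]), (0.45, [0.457, 0.266, 0.028])]
```

View pics/m.png

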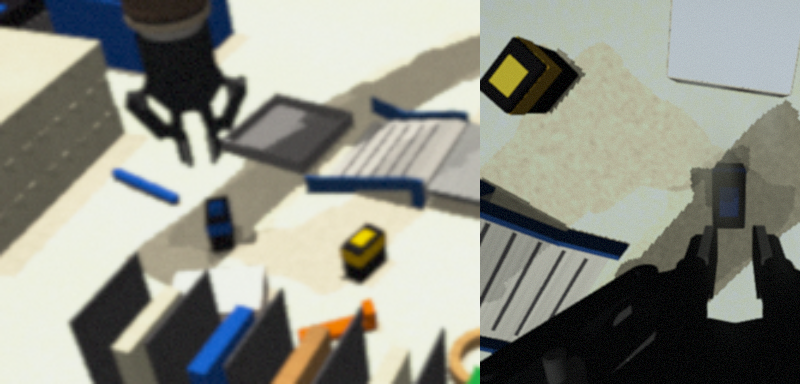

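```bash
python3 - <<'E'
from h import *
T=tcp(); c=eyes.calibration('scene'); Ts=np.array(c['T']);Ks=np.array(c['intrinsics'])
for b in (0,.01,.02,.03,.04): print(b,proj(T[:3,3]-T[:3,0]*b,Ts,Ks).round(1),[proj(T[:3,3]-T[:3,0]*b+s*.017*T[:3,2],Ts,Ks).round(1).tolist() for s in (-1,1)])
print(T[:3,3], observe()['clock'])
plan((0.665,-0.249,0.03,-57,60),(0.665,-0.249,0.004,-57,60))
E
```

```text
0 [146.4 196.4] [[152.6, 195.4], [140.2, 197.4]]
0.01 [145.8 193.6] [[152.0, 192.6], [139.5, 194.5]]
0.02 [145.1 190.7] [[151.4, 189.7], [138.8, 191.6]]
0.03 [144.4 187.8] [[150.7, 186.8], [138.1, 188.7]]
0.04 [143.8 184.8] [[150.1, 183.9], [137.4, 185.8]]
[ 0.6641624  -0.25210424  0.08435361] 4.7167
[54, 2, -2, 0, 60] rows 2
[26, 0, 0, 0, 60] rows 1
```

The pictures show the fingertips about 25 mm behind the reported TCP, so I go lower, watching the force.

Request:
arm_command --plan '[25,2,-2,0,60,50,2,-2,0,60,70,2,-2,0,60,78,2,-2,0,60,78,2,-2,0,60]'

```text
clock: 5.13
eef_pos: [0.6629, -0.2489, 0.0032]
eef_rot: [0.335, 0.623, -0.336, 0.622]
wrist_force: [0.3, -0.5, -0.1]
gripper_width: 0.0596
```

Request:
arm_command --plan '[0,0,0,0,20,0,0,0,0,20,0,0,0,0,20,0,0,0,0,20,0,0,0,0,20]' --grip_force 50

```text
clock: 5.55
eef_pos: [0.6638, -0.2492, 0.0045]
eef_rot: [0.335, 0.622, -0.336, 0.623]
wrist_force: [-0.5, -0.3, 4.5]
gripper_width: 0.0262
```

Request:
arm_command --plan '[-20,0,0,0,15,-40,0,0,0,15,-60,0,0,0,15,-76,0,0,0,15,-76,0,0,0,15]' --grip_force 70

```text
clock: 5.97
eef_pos: [0.6661, -0.2497, 0.0848]
eef_rot: [0.335, 0.62, -0.335, 0.625]
wrist_force: [0.5, -0.3, -0.2]
gripper_width: 0.026
```

```bash
python3 - <<'E'
from h import *
s=observe();print(s['gripper_width'],s['eef_pos'],s['wrist_force'])
im,Ts,K=snap('scene','s2'); print(find('scene',Ts,'cart1_mid'))
im,Tc,K=snap('wrist','w4'); print(find('wrist',Tc,'cart1_mid'))
a=cv2.imread('pics/s2.png')[120:280,60:260];b=cv2.imread('pics/w4.png')
cv2.imwrite('pics/m2.png',np.hstack([cv2.resize(a,(480,384)),b[:,80:400]]))
plan((0.415,-0.271,0.08,-6,15),step=36)
E
```

```text
0.026013920117561495 [ 0.66605045 -0.24974889  0.08482839] [ 0.4903871  -0.25125939 -0.16620171]
[(0.52, [0.664, -0.251, 0.104])]
[(0.72, [0.663, -0.249, 0.1]), (0.19, [0.653, -0.06, 0.025])]
[0, -143, -77, -33, 15] rows 5
[0, -42, -76, -18, 15] rows 3
```

View pics/m2.png

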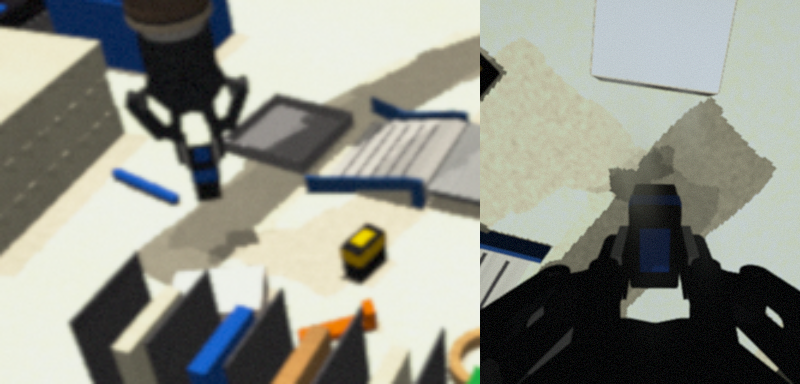

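Request:
arm_command --plan '[0,-29,-15,-7,15,0,-58,-31,-14,15,0,-87,-46,-21,15,0,-115,-62,-27,15,0,-143,-77,-33,15]'

```text
clock: 6.58
eef_pos: [0.4985, -0.2628, 0.0781]
eef_rot: [0.142, 0.694, -0.143, 0.692]
wrist_force: [-0.6, -1.6, -0.5]
gripper_width: 0.026
```

Request:
arm_command --plan '[0,-14,-25,-6,15,0,-28,-50,-12,15,0,-42,-74,-18,15,0,-42,-76,-18,15,0,-42,-76,-18,15]'

```text
clock: 7.0
eef_pos: [0.4096, -0.2716, 0.0775]
eef_rot: [0.034, 0.708, -0.033, 0.704]
wrist_force: [0.3, -0.0, -1.2]
gripper_width: 0.0268
```

```bash
python3 - <<'E'
from h import *
im,Tc,K=snap('top'); print(find('top',Tc,'cart1_mid'),find('top',Tc,'tray'))
im,Tc,K=snap('wrist','w5'); print(find('wrist',Tc,'cart1_mid'),find('wrist',Tc,'tray'),top_rect('wrist','tray',.022,Tc,K))
print(observe()['gripper_width'])
plan((0.418,-0.268,0.08,-6,15),(0.418,-0.268,0.011,-6,15),step=30)
E
```

```text
[(0.65, [0.652, -0.064, 0.027]), (0.43, [0.412, -0.271, 0.095])] [(0.68, [0.446, -0.275, -0.003])]
[(0.84, [0.412, -0.267, 0.098])] [(0.64, [0.439, -0.276, 0.0])] [(0.87, 15940, ((445.05010986328125, -275.20947265625), (132.4304656982422, 133.11221313476562), 83.9776840209961))]
0.025826107870386
[-2, 3, 5, 1, 15] rows 1
[69, 0, 0, 0, 15] rows 3
```

Request:
arm_command --plan '[0,3,6,0,15,15,3,6,0,15,35,3,6,0,15,50,3,6,0,15,60,3,6,0,15]'

```text
clock: 7.77
eef_pos: [0.4194, -0.2677, 0.0168]
eef_rot: [0.032, 0.708, -0.032, 0.705]
wrist_force: [-0.5, 0.1, -0.8]
gripper_width: 0.0257
```

Request:
arm_command --plan '[2,0,0,0,15,4,0,0,0,15,4,0,0,0,15]'

```text
clock: 8.02
eef_pos: [0.4199, -0.2676, 0.0129]
eef_rot: [0.032, 0.708, -0.032, 0.705]
wrist_force: [0.2, -0.4, -1.4]
gripper_width: 0.026
```

```bash
python3 - <<'E'
from h import *
s=observe();print(s['gripper_width'],s['eef_pos'],s['wrist_force'])
im,Tc,K=snap('wrist','w6'); print(find('wrist',Tc,'cart1_mid'),find('wrist',Tc,'tray'))
E
```

```text
0.025988593910498604 [ 0.4199247  -0.26757575  0.01290241] [ 0.2450248  -0.40636173 -1.35075199]
[(0.63, [0.42, -0.264, 0.029])] [(0.8, [0.439, -0.277, 0.004])]
```

View pics/w6.png

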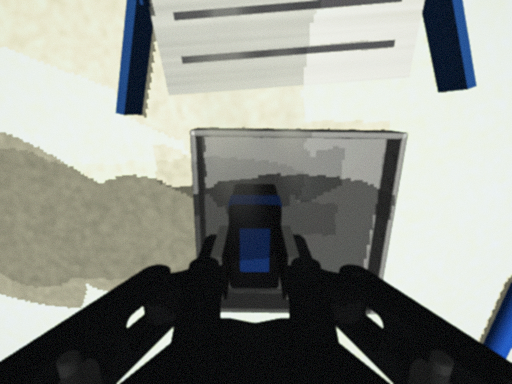

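The blue cartridge stands inside the tray (left half, px 255,245). Lowering the last bit, then releasing with a small opening.

Request:
arm_command --plan '[2,0,0,0,15,3,0,0,0,36,3,0,0,0,36,3,0,0,0,36,3,0,0,0,36]'

```text
clock: 8.58
eef_pos: [0.4201, -0.2681, 0.0106]
eef_rot: [0.032, 0.707, -0.032, 0.706]
wrist_force: [-0.5, 0.9, -0.6]
gripper_width: 0.036
```

Request:
arm_command --plan '[-20,0,0,0,36,-45,0,0,0,36,-75,0,0,0,50,-105,0,0,0,60,-105,0,0,0,60]'

```text
clock: 9.0
eef_pos: [0.4234, -0.2693, 0.1208]
eef_rot: [0.031, 0.705, -0.033, 0.708]
wrist_force: [1.7, -1.3, 1.0]
gripper_width: 0.0602
```

```bash
python3 - <<'E'
from h import *
T=tcp(); print(T.round(3))
im,Tc,K=snap('wrist','w7'); print(find('wrist',Tc,'cart1_mid'),find('wrist',Tc,'tray'),top_rect('wrist','tray',.022,Tc,K)); 
plan((0.651,-0.066,0.115,-11,60))
E
```

```text
[[ 0.005  0.091  0.996  0.423]
 [-0.004  0.996 -0.091 -0.269]
 [-1.    -0.003  0.005  0.121]
 [ 0.     0.     0.     1.   ]]
[(0.84, [0.42, -0.266, 0.028])] [(0.88, [0.438, -0.275, 0.003])] [(0.67, 13253, ((445.07293701171875, -275.6744384765625), (133.3787384033203, 131.89268493652344), 83.74766540527344))]
[0, 145, 138, 4, 60] rows 5
[0, 82, 69, 2, 60] rows 3
```

```bash
python3 - <<'E'
from h import *
print(observe()['q'].round(2) if hasattr(observe()['q'],'round') else observe()['q'])
plan((0.651,-0.066,0.115,79,60))
E
```

```text
[ 0.81  0.37 -0.45  1.95  0.21  0.87  0.16]
[0, 87, 83, -33, 60] rows 5
[0, 28, 117, -33, 60] rows 5
[0, -22, 63, -18, 60] rows 3
```

Request:
arm_command --plan '[0,17,17,-7,60,0,34,33,-14,60,0,52,50,-21,60,0,70,66,-27,60,0,87,83,-33,60]'

```text
clock: 9.62
eef_pos: [0.51, -0.1876, 0.1133]
eef_rot: [-0.171, 0.688, 0.173, 0.684]
wrist_force: [1.1, -0.8, 0.4]
gripper_width: 0.0601
```

Request:
arm_command --plan '[0,6,23,-7,60,0,11,47,-14,60,0,17,70,-21,60,0,22,93,-27,60,0,28,117,-33,60]'

```text
clock: 10.03
eef_pos: [0.5998, -0.1072, 0.1111]
eef_rot: [-0.359, 0.61, 0.363, 0.606]
wrist_force: [0.9, -0.5, -0.5]
gripper_width: 0.0603
```

Request:
arm_command --plan '[0,-11,32,-9,60,0,-22,63,-18,60,0,-22,63,-18,60,0,-22,63,-18,60,0,-22,63,-18,60]'

```text
clock: 10.45
eef_pos: [0.6482, -0.0626, 0.1089]
eef_rot: [-0.448, 0.547, 0.454, 0.542]
wrist_force: [-0.0, -0.1, 0.0]
gripper_width: 0.0599
```

```bash
python3 - <<'E'
from h import *
im,Tc,K=snap('wrist','w8'); print(find('wrist',Tc,'cart3_mid'),top_rect('wrist','cart3_mid',.044,Tc,K)); print(tcp().round(3))
plan((0.652,-0.064,0.0045,79,60))
E
```

```text
[(0.73, [0.654, -0.061, 0.022]), (0.54, [0.634, 0.118, 0.02])] [(0.93, 1828, ((653.0643920898438, -61.00770568847656), (28.66200065612793, 58.62123107910156), 76.96355438232422)), (0.55, 119, ((619.5343627929688, 162.602783203125), (17.80889129638672, 5.80004358291626), 3.7173078060150146))]
[[-0.009 -0.982  0.188  0.648]
 [ 0.001  0.188  0.982 -0.064]
 [-1.     0.009 -0.001  0.11 ]
 [ 0.     0.     0.     1.   ]]
[106, -5, 1, 0, 60] rows 3
```

Request:
arm_command --plan '[25,-5,3,1,60,50,-5,3,1,60,75,-5,3,1,60,98,-5,3,1,60,106,-5,3,1,60]'

```text
clock: 11.02
eef_pos: [0.6502, -0.0634, 0.0009]
eef_rot: [-0.442, 0.553, 0.448, 0.545]
wrist_force: [-0.2, -0.7, -0.6]
gripper_width: 0.0603
```

Request:
arm_command --plan '[0,0,0,0,60,0,0,0,0,15,0,0,0,0,15,0,0,0,0,15,0,0,0,0,15]' --grip_force 70

```text
clock: 11.43
eef_pos: [0.6514, -0.0634, 0.0028]
eef_rot: [-0.443, 0.553, 0.448, 0.546]
wrist_force: [-0.3, 0.8, 6.6]
gripper_width: 0.0264
```

Request:
arm_command --plan '[-20,0,0,0,15,-40,0,0,0,15,-60,0,0,0,15,-76,0,0,0,15,-76,0,0,0,15]'

```text
clock: 11.85
eef_pos: [0.6548, -0.0628, 0.0832]
eef_rot: [-0.444, 0.551, 0.446, 0.548]
wrist_force: [-0.0, -0.0, 0.6]
gripper_width: 0.0262
```

```bash
python3 - <<'E'
from h import *
s=observe();print(s['gripper_width'],s['eef_pos'])
im,Tc,K=snap('wrist','w9'); print(find('wrist',Tc,'cart3_mid'))
plan((0.64,-0.24,0.085,45,15),(0.471,-0.273,0.085,-6,15),step=36)
E
```

```text
0.026198456649427 [ 0.65480165 -0.06278817  0.08324865]
[(0.87, [0.657, -0.063, 0.106])]
[-5, -24, -175, 33, 15] rows 5
[0, 0, 0, 0, 15] rows 1
[1, 62, -92, 33, 15] rows 5
[1, 1, -61, 18, 15] rows 3
```

Request:
arm_command --plan '[-1,-5,-35,7,15,-2,-10,-70,14,15,-3,-15,-105,20,15,-4,-20,-140,27,15,-5,-24,-175,33,15]'

```text
clock: 12.37
eef_pos: [0.6389, -0.2414, 0.0834]
eef_rot: [-0.267, 0.658, 0.27, 0.65]
wrist_force: [0.3, 0.0, -0.2]
gripper_width: 0.0262
```

Request:
arm_command --plan '[0,12,-18,7,15,0,25,-37,14,15,1,37,-55,20,15,1,50,-74,27,15,1,62,-92,33,15]'

```text
clock: 12.78
eef_pos: [0.5276, -0.262, 0.0823]
eef_rot: [-0.069, 0.708, 0.07, 0.699]
wrist_force: [-0.4, 0.7, -0.5]
gripper_width: 0.0263
```

Request:
arm_command --plan '[0,1,-20,6,15,0,1,-40,12,15,0,1,-61,18,15,0,1,-61,18,15,0,1,-61,18,15]'

```text
clock: 13.2
eef_pos: [0.4659, -0.2734, 0.0824]
eef_rot: [0.041, 0.711, -0.042, 0.7]
wrist_force: [0.4, -0.5, -0.4]
gripper_width: 0.0263
```

```bash
python3 - <<'E'
from h import *
s=observe();print(s['gripper_width'],s['eef_pos'])
im,Tc,K=snap('wrist','w10'); print(find('wrist',Tc,'cart3_mid'),find('wrist',Tc,'cart1_mid'),find('wrist',Tc,'tray'),top_rect('wrist','tray',.022,Tc,K))
plan((0.471,-0.273,0.020,-6,15))
E
```

```text
0.026339266185312404 [ 0.46592037 -0.27338701  0.08237809]
[(0.66, [0.463, -0.279, 0.107])] [(0.88, [0.421, -0.267, 0.028])] [(0.76, [0.438, -0.272, 0.001])] [(0.71, 11965, ((445.2248840332031, -275.2679138183594), (132.42518615722656, 131.54360961914062), 84.00958251953125))]
[63, 0, 3, -1, 15] rows 2
```

View pics/w10.png

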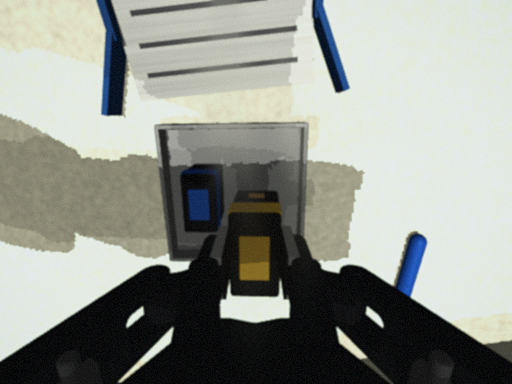

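Yellow is held above the right half of the tray, and blue stands at px (200,205). Lowering.

Request:
arm_command --plan '[0,3,5,0,15,15,3,5,0,15,35,3,5,0,15,52,3,5,0,15,66,3,5,0,15]'

```text
clock: 13.87
eef_pos: [0.4734, -0.2693, 0.0155]
eef_rot: [0.041, 0.711, -0.04, 0.701]
wrist_force: [0.5, 0.1, -0.8]
gripper_width: 0.0265
```

Request:
arm_command --plan '[2,0,0,0,15,5,0,0,0,15,5,0,0,0,15]'

```text
clock: 14.12
eef_pos: [0.4739, -0.269, 0.0104]
eef_rot: [0.041, 0.711, -0.04, 0.701]
wrist_force: [0.5, 1.0, 0.3]
gripper_width: 0.0263
```

```bash
python3 - <<'E'
from h import *
s=observe();print(s['gripper_width'],s['eef_pos'],s['wrist_force'])
im,Tc,K=snap('wrist','w11'); print(find('wrist',Tc,'cart3_mid'),find('wrist',Tc,'cart1_mid'),top_rect('wrist','tray',.022,Tc,K))
E
```

```text
0.026323706091528197 [ 0.47387918 -0.26896282  0.01039217] [0.47276882 1.04562708 0.25141495]
[(0.64, [0.474, -0.273, 0.034])] [(0.77, [0.423, -0.266, 0.03])] [(0.7, 17662, ((446.94317626953125, -258.13214111328125), (99.66384887695312, 132.50547790527344), 83.99055480957031))]
```

Request:
arm_command --plan '[2,0,-3,0,15,5,0,-4,0,15,5,0,-4,0,34,5,0,-4,0,34,5,0,-4,0,34]'

```text
clock: 14.73
eef_pos: [0.47, -0.2691, 0.0064]
eef_rot: [0.041, 0.71, -0.04, 0.702]
wrist_force: [-1.0, -0.4, 0.2]
gripper_width: 0.0338
```

Request:
arm_command --plan '[-20,0,0,0,34,-45,0,0,0,34,-75,0,0,0,50,-105,0,0,0,60,-120,0,0,0,60]'

```text
clock: 15.15
eef_pos: [0.4729, -0.2695, 0.1299]
eef_rot: [0.04, 0.709, -0.041, 0.703]
wrist_force: [1.1, 0.2, 0.5]
gripper_width: 0.0601
```

```bash
python3 - <<'E'
from h import *
s=observe();print(s['gripper_width'],s['eef_pos'],s['wrist_force'])
im,Tc,K=snap('wrist','w12'); print(find('wrist',Tc,'cart3_mid'),find('wrist',Tc,'cart1_mid'),find('wrist',Tc,'tray'),top_rect('wrist','tray',.022,Tc,K))
im,Tc,K=snap('top'); print(find('top',Tc,'balance'),find('top',Tc,'platform_mid'),find('top',Tc,'pan_mid'),top_rect('top','pan_mid',.032,Tc,K))
plan((0.438,-0.43,0.12,-6,85),(0.438,-0.43,0.0,-6,85))
E
```

```text
0.060130825610903965 [ 0.47289194 -0.26949243  0.1298728 ] [1.13913603 0.18324665 0.48351049]
[(0.94, [0.466, -0.275, 0.028])] [(0.93, [0.419, -0.267, 0.026])] [(0.65, [0.442, -0.274, 0.003])] [(0.64, 10540, ((445.2442626953125, -275.2345275878906), (134.3307647705078, 131.8570556640625), 83.82101440429688))]
[(0.74, [0.454, 0.149, 0.001])] [(0.59, [0.454, 0.037, 0.03])] [(0.85, [0.453, 0.268, 0.032])] [(0.98, 2021, ((456.3412170410156, 265.1539611816406), (124.40547180175781, 111.36429595947266), 89.7802734375)), (0.49, 1547, ((442.90814208984375, -271.189208984375), (134.54412841796875, 131.0119171142578), 83.9140625))]
[6, -164, -14, -1, 85] rows 5
[120, 0, 2, 0, 85] rows 3
```

View pics/w12.png

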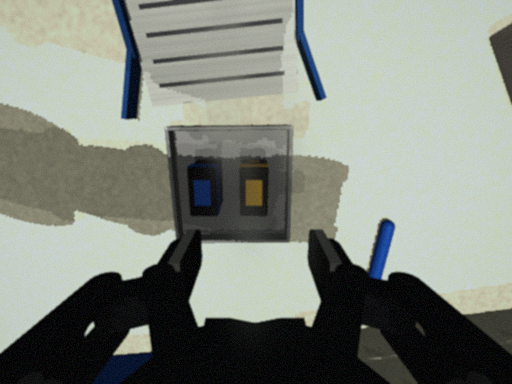

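Both cartridges stand upright in the tray (px 203,192 and 254,192), tray untouched. Now I go behind the tray and feel for the table to learn the real fingertip height.

```bash
python3 - <<'E'
from h import *
T=plan((0.444,-0.398,0.13,0,60),(0.444,-0.398,0.005,0,60),step=35); print(observe()['q'])
E
```

```text
[-4, -131, -12, -7, 60] rows 4
[125, 0, 2, 0, 60] rows 4
[ 0.74501258  0.42605752 -0.4404956   1.82756799  0.22190725  0.94966825
  0.09224619]
```

Request:
arm_command --plan '[0,-33,-3,-2,60,0,-66,-6,-4,60,0,-100,-9,-6,60,0,-131,-12,-7,60,0,-131,-12,-7,60]'

```text
clock: 16.07
eef_pos: [0.4404, -0.4054, 0.1245]
eef_rot: [-0.0, 0.713, -0.0, 0.702]
wrist_force: [-0.5, -0.1, -0.6]
gripper_width: 0.0602
```

Request:
arm_command --plan '[30,0,1,0,60,60,0,1,0,60,90,0,2,0,60,120,0,2,0,60,125,0,2,0,60]'

```text
clock: 16.48
eef_pos: [0.4372, -0.4032, -0.0056]
eef_rot: [0.001, 0.715, 0.002, 0.699]
wrist_force: [-1.8, 0.5, 0.6]
gripper_width: 0.06
```

Request:
arm_command --plan '[5,0,0,0,60,5,0,0,0,60]'

```text
clock: 16.65
eef_pos: [0.4364, -0.4024, -0.0115]
eef_rot: [0.002, 0.716, 0.002, 0.699]
wrist_force: [-0.8, 0.3, -0.2]
gripper_width: 0.0601
```

Request:
arm_command --plan '[5,0,0,0,60,5,0,0,0,60]'

```text
clock: 16.82
eef_pos: [0.4367, -0.4026, -0.0159]
eef_rot: [0.002, 0.715, 0.002, 0.699]
wrist_force: [-0.1, 0.1, -0.5]
gripper_width: 0.0601
```

Request:
arm_command --plan '[4,0,0,0,60,4,0,0,0,60]'

```text
clock: 16.98
eef_pos: [0.437, -0.4029, -0.0194]
eef_rot: [0.001, 0.715, 0.002, 0.699]
wrist_force: [-0.1, 0.4, -0.7]
gripper_width: 0.0598
```

Request:
arm_command --plan '[4,0,0,0,60,4,0,0,0,60]'

```text
clock: 17.15
eef_pos: [0.437, -0.403, -0.0235]
eef_rot: [0.001, 0.715, 0.001, 0.699]
wrist_force: [0.3, -0.3, -0.6]
gripper_width: 0.0601
```

```bash
python3 - <<'E'
from h import *
T=tcp(); print(T.round(3),observe()['wrist_force'])
im,Ts,Ks=snap('scene','s3'); p=proj(T[:3,3],Ts,Ks); print(p, proj(T[:3,3]+[0,0,.03],Ts,Ks)); u,v=p.astype(int)
cv2.imwrite('pics/s3c.png',cv2.resize(im[max(v-70,0):v+50,max(u-70,0):u+90,::-1],None,fx=4,fy=4,interpolation=2)); print(u,v)
E
```

```text
[[-0.022 -0.     1.     0.437]
 [ 0.004  1.     0.    -0.403]
 [-1.     0.004 -0.022 -0.024]
 [ 0.     0.     0.     1.   ]] [ 0.30681057 -0.29547314 -0.61874746]
[150.17419698 174.79097841] [148.59935155 167.66456031]
150 174
```

View pics/s3c.png

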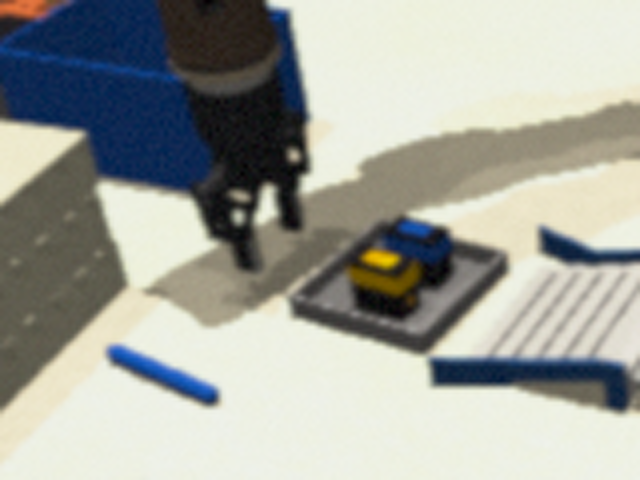

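Fingertips are at about z = 0.012 with the reported TCP at -0.024, roughly 35 mm of offset when open. I lower slightly, make contact, then push along the table.

Request:
arm_command --plan '[3,10,2,0,60,3,20,4,0,60,3,30,7,0,60,3,40,8,0,60,3,45,9,0,60]'

```text
clock: 17.62
eef_pos: [0.4466, -0.3553, -0.0263]
eef_rot: [0.001, 0.715, 0.003, 0.699]
wrist_force: [0.5, -0.7, -0.9]
gripper_width: 0.0601
```

Request:
arm_command --plan '[0,10,1,0,60,0,20,2,0,60,0,30,3,0,60,0,40,3,0,60,0,50,4,0,60]'

```text
clock: 18.03
eef_pos: [0.4502, -0.3045, -0.0261]
eef_rot: [0.001, 0.715, 0.003, 0.699]
wrist_force: [-0.4, -2.7, 0.1]
gripper_width: 0.0598
```

```bash
python3 - <<'E'
from h import *
T=tcp(); print(T.round(3),observe()['wrist_force'])
im,Tc,K=snap('top'); print(find('top',Tc,'tray'),top_rect('top','tray',.022,Tc,K))
im,Tc,K=snap('wrist','w13'); print(find('wrist',Tc,'tray'),top_rect('wrist','tray',.022,Tc,K))
E
```

```text
[[-0.022 -0.002  1.     0.45 ]
 [ 0.005  1.     0.003 -0.305]
 [-1.     0.005 -0.022 -0.026]
 [ 0.     0.     0.     1.   ]] [-0.36687524 -2.70410224  0.10927198]
[(0.61, [0.444, -0.227, 0.001])] [(0.77, 2071, ((439.54754638671875, -226.8050537109375), (138.18031311035156, 128.35922241210938), 89.84284973144531))]
[(0.88, [0.435, -0.222, 0.004])] [(0.64, 38461, ((441.68841552734375, -240.60052490234375), (102.44479370117188, 135.9923095703125), 89.7918472290039))]
```

Request:
arm_command --plan '[0,10,3,0,60,0,20,6,0,60,0,30,9,0,60,0,40,12,0,60,0,50,14,0,60]'

```text
clock: 18.75
eef_pos: [0.4648, -0.2539, -0.0263]
eef_rot: [0.001, 0.715, 0.003, 0.699]
wrist_force: [0.0, -1.4, -0.6]
gripper_width: 0.0602
```

Request:
arm_command --plan '[0,10,0,0,60,0,20,0,0,60,0,30,0,0,60,0,40,0,0,60,0,50,0,0,60]'

```text
clock: 19.17
eef_pos: [0.4644, -0.2029, -0.026]
eef_rot: [0.001, 0.715, 0.003, 0.699]
wrist_force: [-0.4, -1.3, -0.9]
gripper_width: 0.0598
```

```bash
python3 - <<'E'
from h import *
T=tcp(); print(T.round(3),observe()['wrist_force'])
im,Tc,K=snap('top'); print(find('top',Tc,'tray'),top_rect('top','tray',.035,Tc,K))
print([find('top',Tc,n) for n in('cart1_mid','cart3_mid')])
E
```

```text
[[-0.022 -0.003  1.     0.464]
 [ 0.005  1.     0.003 -0.203]
 [-1.     0.005 -0.022 -0.026]
 [ 0.     0.     0.     1.   ]] [-0.39521271 -1.26651899 -0.93315256]
[(0.66, [0.455, -0.123, 0.014])] [(0.9, 2038, ((452.47705078125, -124.85078430175781), (131.3013916015625, 132.2355499267578), 89.85234832763672)), (0.31, 67, ((627.8928833007812, 162.54241943359375), (25.2770938873291, 20.02725601196289), 26.691329956054688))]
[[(0.55, [0.428, -0.128, 0.043])], [(0.74, [0.476, -0.13, 0.043]), (0.48, [0.623, 0.21, 0.017])]]
```

Request:
arm_command --plan '[-3,10,0,0,60,-6,20,0,0,60,-8,30,0,0,60,-11,40,0,0,60,-13,50,0,0,60]'

```text
clock: 19.83
eef_pos: [0.465, -0.153, -0.0122]
eef_rot: [0.0, 0.715, 0.003, 0.7]
wrist_force: [-0.3, -3.7, 1.3]
gripper_width: 0.0599
```

Request:
arm_command --plan '[-3,10,0,0,60,-5,20,0,0,60,-8,30,0,0,60,-10,40,0,0,60,-12,50,0,0,60]'

```text
clock: 20.25
eef_pos: [0.4652, -0.1026, 0.0005]
eef_rot: [0.0, 0.714, 0.003, 0.7]
wrist_force: [0.1, -6.6, 4.4]
gripper_width: 0.0599
```

```bash
python3 - <<'E'
from h import *
T=tcp(); print(T.round(3),observe()['wrist_force'])
im,Tc,K=snap('top'); print(find('top',Tc,'tray'),top_rect('top','tray',.05,Tc,K))
print([find('top',Tc,n) for n in('cart1_mid','cart3_mid')])
E
```

```text
[[-0.021 -0.003  1.     0.465]
 [ 0.004  1.     0.003 -0.103]
 [-1.     0.004 -0.021  0.   ]
 [ 0.     0.     0.     1.   ]] [ 0.08727224 -6.64715692  4.41870222]
[(0.95, [0.456, -0.024, 0.035])] [(0.79, 2007, ((454.3735046386719, -26.472671508789062), (135.0708770751953, 131.93894958496094), 1.7117440700531006))]
[[(0.8, [0.434, -0.032, 0.066]), (0.49, [0.466, 0.447, -0.005])], [(0.55, [0.478, -0.035, 0.066])]]
```

```bash
python3 - <<'E'
from h import *
im,Ts,Ks=snap('scene','s4'); u,v=proj(np.array([.456,-.06,.03]),Ts,Ks).astype(int)
a=cv2.resize(im[v-55:v+50,u-60:u+80,::-1],(560,420),interpolation=2)
im,Tc,K=snap('wrist','w14'); b=im[200:,100:412,::-1] if 0 else im[:,:,::-1]
cv2.imwrite('pics/m4.png',np.vstack([a[:,:],])); cv2.imwrite('pics/m4.png',np.hstack([a[:384,:448],b[:,80:432]]))
s=observe();print(s['wrist_force'],s['torque'])
E
```

```text
[-0.3107909   0.61852056  1.01705168] [ 0.01204118  0.01660506 -0.01959195]
```

View pics/m4.png

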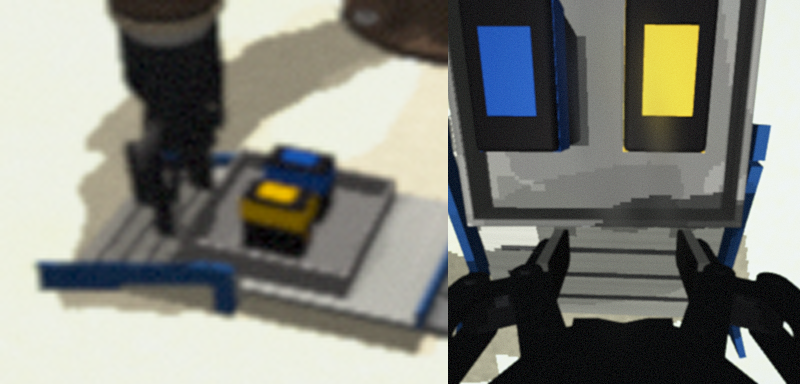

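The tray lies flat, entering the platform between the rails, and the push force was a transient as it tipped over the crest. Continuing onto the platform.

Request:
arm_command --plan '[-3,8,0,0,60,-5,16,-1,0,60,-6,24,-2,0,60,-6,32,-3,0,60,-6,40,-4,0,60]'

```text
clock: 21.02
eef_pos: [0.4608, -0.0622, 0.0062]
eef_rot: [0.001, 0.715, 0.003, 0.699]
wrist_force: [-0.7, -1.0, -1.5]
gripper_width: 0.0598
```

```bash
python3 - <<'E'
from h import *
T=tcp(); print(T.round(3),observe()['wrist_force'])
im,Tc,K=snap('top'); print(find('top',Tc,'tray'),top_rect('top','tray',.05,Tc,K),find('top',Tc,'balance'))
im,Tc,K=snap('wrist','w15'); print(find('wrist',Tc,'tray'))
E
```

```text
[[-0.022 -0.004  1.     0.461]
 [ 0.005  1.     0.004 -0.062]
 [-1.     0.005 -0.022  0.006]
 [ 0.     0.     0.     1.   ]] [-0.69298916 -0.95933798 -1.52661844]
[(0.87, [0.453, 0.014, 0.027])] [(0.66, 1907, ((453.361572265625, 12.937446594238281), (133.20375061035156, 130.1724395751953), 0.11433044075965881))] [(0.77, [0.454, 0.152, 0.001]), (0.17, [0.623, 0.346, 0.015])]
[(0.68, [0.448, 0.018, 0.034])]
```

Request:
arm_command --plan '[0,6,-1,0,60,0,12,-2,0,60,0,17,-2,0,60,0,17,-2,0,60]'

```text
clock: 21.65
eef_pos: [0.4587, -0.045, 0.0062]
eef_rot: [0.0, 0.715, 0.004, 0.699]
wrist_force: [-1.0, -0.1, -0.0]
gripper_width: 0.0599
```

Request:
arm_command --plan '[0,2,0,0,60,0,2,0,0,60]'

```text
clock: 21.82
eef_pos: [0.4587, -0.0424, 0.0063]
eef_rot: [0.0, 0.715, 0.004, 0.699]
wrist_force: [0.5, 0.0, -0.2]
gripper_width: 0.0597
```

Request:
arm_command --plan '[0,2,0,0,60,0,2,0,0,60]'

```text
clock: 21.98
eef_pos: [0.4588, -0.0402, 0.0063]
eef_rot: [0.0, 0.715, 0.004, 0.699]
wrist_force: [0.4, 0.0, 0.1]
gripper_width: 0.0602
```

```bash
python3 - <<'E'
from h import *
T=tcp(); print(T.round(3),observe()['wrist_force'])
im,Tc,K=snap('top','t5'); print(find('top',Tc,'tray'),top_rect('top','tray',.05,Tc,K),find('top',Tc,'balance'),find('top',Tc,'platform_mid'))
im,Ts,Ks=snap('scene','s5'); print(find('scene',Ts,'tray'),find('scene',Ts,'balance'))
u,v=proj(np.array([.456,.06,.03]),Ts,Ks).astype(int)
cv2.imwrite('pics/m5.png',cv2.resize(im[v-70:v+50,u-80:u+80,::-1],(800,600),interpolation=2))
E
```

```text
[[-0.022 -0.005  1.     0.459]
 [ 0.006  1.     0.005 -0.04 ]
 [-1.     0.006 -0.022  0.006]
 [ 0.     0.     0.     1.   ]] [0.36877071 0.01265504 0.10144738]
[] [(0.75, 1767, ((449.5745544433594, 33.493804931640625), (130.74639892578125, 129.9276580810547), 0.24593107402324677))] [(0.81, [0.451, 0.154, -0.0])] []
[(0.66, [0.451, 0.039, 0.021])] [(0.84, [0.457, 0.153, -0.003]), (0.2, [0.622, 0.349, 0.022])]
```

View pics/m5.png

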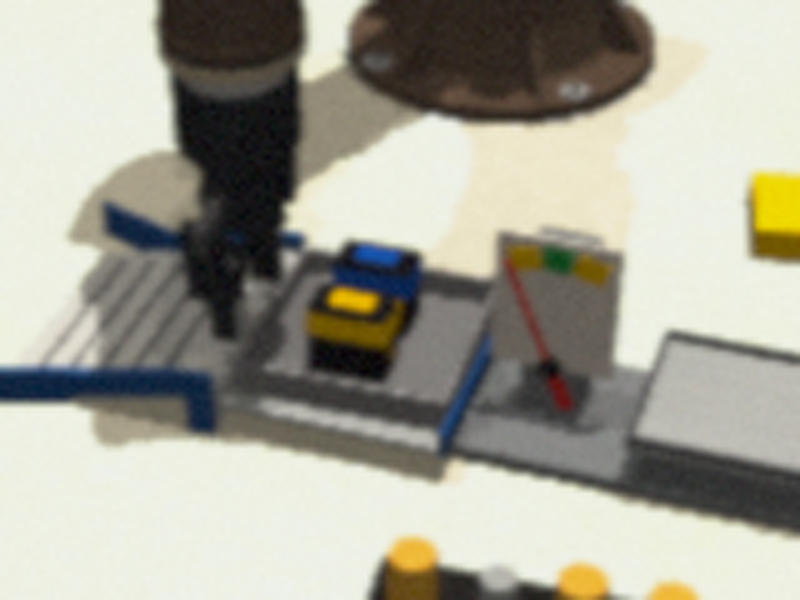

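Request:
arm_command --plan '[0,2,0,0,60,0,2,0,0,60]'

```text
clock: 22.55
eef_pos: [0.4583, -0.0395, 0.0062]
eef_rot: [0.0, 0.715, 0.003, 0.699]
wrist_force: [0.2, -5.7, 1.3]
gripper_width: 0.0599
```

Request:
arm_command --plan '[0,2,0,0,60,0,2,0,0,60]'

```text
clock: 22.72
eef_pos: [0.4578, -0.0393, 0.0062]
eef_rot: [0.0, 0.715, 0.002, 0.699]
wrist_force: [-0.7, -6.9, 1.9]
gripper_width: 0.0597
```

Force rose to 6 N, so the tray is against the stop. Backing off, rising, and heading to the weights.

Request:
arm_command --plan '[0,-10,0,0,60,0,-20,0,0,60,0,-30,0,0,60,0,-40,0,0,60,-20,-40,0,0,60]'

```text
clock: 23.13
eef_pos: [0.456, -0.0822, 0.0239]
eef_rot: [0.001, 0.717, 0.0, 0.697]
wrist_force: [0.4, -0.0, -0.7]
gripper_width: 0.0598
```

Request:
arm_command --plan '[-30,0,0,0,60,-60,0,0,0,60,-90,0,0,0,60,-120,0,0,0,50,-130,0,0,0,50]'

```text
clock: 23.55
eef_pos: [0.4618, -0.0833, 0.1577]
eef_rot: [0.001, 0.715, 0.0, 0.699]
wrist_force: [0.6, -0.3, -0.2]
gripper_width: 0.0499
```

```bash
python3 - <<'E'
from h import *
im,Tc,K=snap('wrist'); print(find('wrist',Tc,'tray'),find('wrist',Tc,'platform_mid'),top_rect('wrist','tray',.047,Tc,K))
im,Tc,K=snap('top'); print(find('top',Tc,'tray'),find('top',Tc,'big1_mid'),find('top',Tc,'small1_mid'))
for n in ('big1_mid','small1_mid'): print(top_rect('top',n,.035,Tc,K))
T=plan((0.63,0.05,0.15,0,50)); print(observe()['q'],observe()['gripper_width'])
E
```

```text
[(0.77, [0.447, 0.036, 0.026])] [] [(0.87, 12799, ((450.85638427734375, 28.477886199951172), (114.68565368652344, 133.51470947265625), 89.95516967773438))]
[(0.85, [0.452, 0.036, 0.025])] [(0.67, [0.773, -0.186, -0.004]), (0.6, [0.626, 0.261, 0.022])] [(0.44, [0.624, 0.3, 0.018])]
[(0.68, 121, ((620.2940063476562, 251.4405517578125), (32.370357513427734, 28.94491958618164), 1.0997605323791504))]
[]
[-2, 123, 158, 0, 50] rows 5
[0, 10, 13, 0, 50] rows 1
[ 0.44182745  0.28989211 -0.46351382  1.95096995  0.15237337  0.96593362
 -0.09659574] 0.050019770550142714
```

Request:
arm_command --plan '[-2,25,32,0,50,-2,50,64,0,50,-2,75,96,0,50,-2,100,128,0,50,-2,123,158,0,50]'

```text
clock: 24.47
eef_pos: [0.6186, 0.0422, 0.1497]
eef_rot: [0.001, 0.718, 0.001, 0.696]
wrist_force: [0.1, -0.7, 0.7]
gripper_width: 0.0499
```

Request:
arm_command --plan '[0,30,5,0,50,0,60,10,0,50,0,90,12,0,50,0,110,12,0,50,0,110,12,0,50]'

```text
clock: 24.88
eef_pos: [0.6292, 0.1594, 0.149]
eef_rot: [-0.0, 0.719, 0.005, 0.696]
wrist_force: [-0.5, 1.3, -0.0]
gripper_width: 0.0497
```

```bash
python3 - <<'E'
from h import *
im,Tc,K=snap('wrist','w16'); T=tcp(); print(T[:3,3])
print(find('wrist',Tc,'big1_mid'));print(find('wrist',Tc,'small1_mid'))
E
```

```text
[0.62961649 0.15603911 0.14887539]
[(0.73, [0.624, 0.254, 0.019]), (0.22, [0.623, 0.207, 0.019])]
[(0.73, [0.626, 0.299, 0.019])]
```

View pics/w16.png

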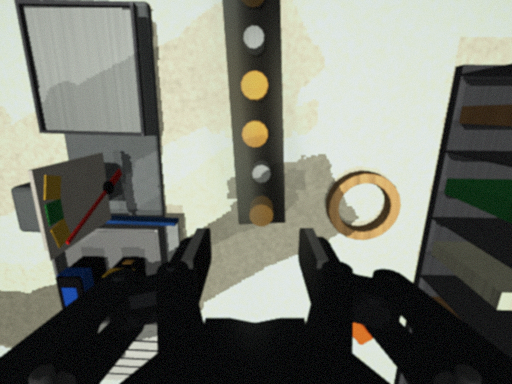

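Row of weights in the picture: big (261,211), small (261,173), big (255,133), big (254,85), small (253,37), one more big at the top edge.

```bash
python3 - <<'E'
from h import *
c=eyes.calibration('wrist'); T=tcp(); Tc=T@np.array(c['mount']); K=np.array(c['intrinsics'])
for u,v,z in [(261,211,.037),(261,173,.033),(255,133,.037),(254,85,.037),(253,37,.033)]: print((u,v),ray(u,v,z,Tc,K).round(3))
x,y=ray(255,133,.037,Tc,K)[:2]
plan((x,y,0.09,0,50),step=36); print(T.round(3), observe()['q'])
E
```

```text
(261, 211) [0.634 0.114 0.037]
(261, 173) [0.634 0.157 0.033]
(255, 133) [0.627 0.201 0.037]
(254, 85) [0.626 0.248 0.037]
(253, 37) [0.625 0.291 0.033]
[59, 49, -1, 0, 50] rows 3
[[-0.032  0.     0.999  0.63 ]
 [ 0.002  1.    -0.     0.152]
 [-0.999  0.002 -0.032  0.149]
 [ 0.     0.     0.     1.   ]] [-0.02404277  0.57863992 -0.45350294  1.51041327  0.2504738   1.14162076
 -0.52447993]
```

Request:
arm_command --plan '[20,18,-3,0,50,40,36,-3,0,50,60,54,-3,0,50,80,54,-3,0,50,85,54,-3,0,50]'

```text
clock: 25.45
eef_pos: [0.6228, 0.2044, 0.0607]
eef_rot: [-0.0, 0.72, -0.0, 0.694]
wrist_force: [-1.0, -1.1, -1.5]
gripper_width: 0.0502
```

```bash
python3 - <<'E'
from h import *
T=tcp(); im,Tc,K=snap('wrist','w17'); print(T.round(3),observe()['wrist_force'])
print(find('wrist',Tc,'big1_mid'));
p=np.array([.627,.206,.037]); print(proj(p,Tc,K))
g=cv2.medianBlur(cv2.cvtColor(im,cv2.COLOR_RGB2GRAY),5)
c=cv2.HoughCircles(g,cv2.HOUGH_GRADIENT,1,20,param1=80,param2=18,minRadius=10,maxRadius=35)
if c is not None:
  for u,v,r in c[0][:10]: print(u,v,r,im[int(v),int(u)],ray(u,v,.037,Tc,K).round(3))
E
```

```text
[[-0.036  0.     0.999  0.623]
 [-0.     1.    -0.     0.204]
 [-0.999 -0.    -0.036  0.061]
 [ 0.     0.     0.     1.   ]] [ 0.1601448  -0.73031294 -1.0510216 ]
[(0.96, [0.626, 0.256, 0.022])]
[260.90565134 204.355366  ]
413.5 280.5 34.4 [238 244 236] [0.754 0.141 0.037]
257.5 139.5 18.8 [220 169  82] [0.624 0.256 0.037]
256.5 73.5 15.0 [198 201 196] [0.623 0.3   0.037]
258.5 199.5 17.4 [138 105  53] [0.625 0.21  0.037]
357.5 242.5 27.8 [175 172 149] [0.704 0.175 0.037]
267.5 295.5 16.9 [148 111  48] [0.633 0.123 0.037]
266.5 248.5 11.4 [ 92 100  93] [0.632 0.168 0.037]
395.5 268.5 28.8 [235 240 233] [0.738 0.152 0.037]
194.5 253.5 17.9 [55 56 53] [0.572 0.162 0.037]
71.5 246.5 19.3 [36 36 35] [0.468 0.167 0.037]
```

Request:
arm_command --plan '[20,6,5,0,50,40,6,5,0,50,60,6,5,0,50,75,6,5,0,50,80,6,5,0,50]'

```text
clock: 25.97
eef_pos: [0.6267, 0.2069, -0.0182]
eef_rot: [0.001, 0.719, -0.002, 0.694]
wrist_force: [0.0, -0.2, -0.2]
gripper_width: 0.0497
```

Request:
arm_command --plan '[0,0,0,0,50,0,0,0,0,15,0,0,0,0,15,0,0,0,0,15,0,0,0,0,15]' --grip_force 60

```text
clock: 26.38
eef_pos: [0.6281, 0.2067, -0.0163]
eef_rot: [0.001, 0.719, -0.002, 0.695]
wrist_force: [-0.4, -3.0, 7.3]
gripper_width: 0.026
```

Request:
arm_command --plan '[-20,0,0,0,15,-50,0,0,0,15,-80,0,0,0,15,-100,0,0,0,15,-100,0,0,0,15]'

```text
clock: 26.8
eef_pos: [0.6344, 0.2086, 0.0896]
eef_rot: [0.002, 0.716, -0.001, 0.698]
wrist_force: [1.3, 0.9, -1.6]
gripper_width: 0.0258
```

```bash
python3 - <<'E'
from h import *
T=tcp(); im,Tc,K=snap('wrist','w18'); print(T.round(3),observe()['wrist_force'])
print(find('wrist',Tc,'big1_mid'),find('wrist',Tc,'pan_mid'))
plan((.438,.300,.08,0,15),step=30)
E
```

```text
[[-0.025  0.005  1.     0.634]
 [ 0.002  1.    -0.005  0.209]
 [-1.     0.002 -0.025  0.09 ]
 [ 0.     0.     0.     1.   ]] [ 0.25679899 -0.36266764 -2.11647991]
[(0.77, [0.627, 0.256, 0.02])] [(0.85, [0.46, 0.27, 0.039])]
[7, 65, -135, 0, 15] rows 5
[3, 28, -58, 0, 15] rows 3
```

Request:
arm_command --plan '[0,28,-18,0,15,0,55,-38,0,15,0,80,-58,0,15,0,90,-80,0,15,0,90,-105,0,15]'

```text
clock: 27.37
eef_pos: [0.5241, 0.3005, 0.0853]
eef_rot: [0.0, 0.719, -0.001, 0.695]
wrist_force: [0.2, 0.0, -0.6]
gripper_width: 0.0261
```

Request:
arm_command --plan '[0,0,-25,0,15,0,0,-50,0,15,0,0,-75,0,15,0,0,-92,0,15,0,0,-92,0,15]'

```text
clock: 27.78
eef_pos: [0.4272, 0.3003, 0.0874]
eef_rot: [-0.002, 0.721, -0.0, 0.693]
wrist_force: [0.4, 0.5, -1.3]
gripper_width: 0.0257
```

```bash
python3 - <<'E'
from h import *
T=tcp(); im,Tc,K=snap('wrist','w19'); print(T.round(3),observe()['gripper_width'])
print(find('wrist',Tc,'big1_mid'),find('wrist',Tc,'pan_mid'))
im,Tc,K=snap('top'); print(find('top',Tc,'pan_mid'),find('top',Tc,'big1_mid'))
plan((.438,.300,.08,0,15),(.438,.3,.024,0,15),step=30)
E
```

```text
[[-0.039 -0.003  0.999  0.427]
 [-0.003  1.     0.003  0.3  ]
 [-0.999 -0.003 -0.039  0.087]
 [ 0.     0.     0.     1.   ]] 0.0258464969210105
[(0.82, [0.623, 0.255, 0.021])] [(0.65, [0.458, 0.268, 0.041])]
[(0.68, [0.459, 0.269, 0.038])] [(0.59, [0.629, 0.261, 0.024])]
[8, 0, 5, 0, 15] rows 1
[56, 0, 2, 0, 15] rows 2
```

Request:
arm_command --plan '[15,0,14,0,15,30,0,14,0,15,45,0,14,0,15,58,0,14,0,15,64,0,14,0,15]'

```text
clock: 28.5
eef_pos: [0.4446, 0.2993, 0.0217]
eef_rot: [0.001, 0.72, -0.002, 0.694]
wrist_force: [0.3, 0.2, -0.9]
gripper_width: 0.026
```

Request:
arm_command --plan '[2,0,0,0,15,2,0,0,0,15]'

```text
clock: 28.67
eef_pos: [0.4446, 0.2991, 0.0192]
eef_rot: [0.001, 0.72, -0.002, 0.694]
wrist_force: [-0.2, -0.4, 1.1]
gripper_width: 0.0255
```

```bash
python3 - <<'E'
from h import *
T=tcp(); print(T[:3,3],observe()['gripper_width'],observe()['wrist_force'])
im,Ts,Ks=snap('scene','s6'); print(find('scene',Ts,'big1_mid'))
u,v=proj(np.array([.456,.27,.03]),Ts,Ks).astype(int)
cv2.imwrite('pics/m6.png',cv2.resize(im[v-70:v+50,u-80:u+80,::-1],(800,600),interpolation=2))
E
```

```text
[0.44455332 0.29909473 0.019216  ] 0.025474575911481265 [-0.23453687 -0.38802421  1.07007851]
[(0.72, [0.626, 0.256, 0.02]), (0.65, [0.774, -0.182, 0.001])]
```

View pics/m6.png

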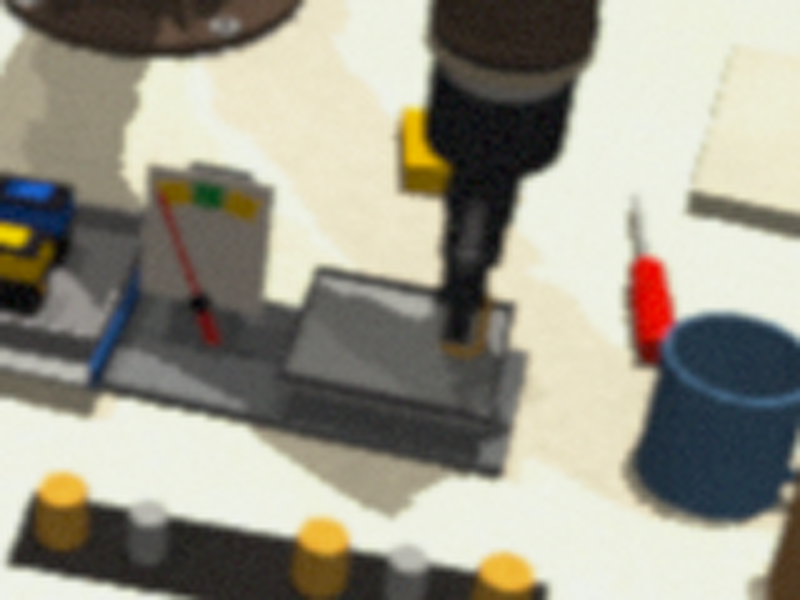

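The weight stands on the pan inside the rim (px 465,340). Releasing and going to the next big one at (0.625, 0.256).

Request:
arm_command --plan '[0,0,0,0,42,0,0,0,0,42,0,0,0,0,42]'

```text
clock: 29.02
eef_pos: [0.4455, 0.2998, 0.0208]
eef_rot: [0.001, 0.719, -0.002, 0.694]
wrist_force: [0.5, -0.2, 0.6]
gripper_width: 0.042
```

Request:
arm_command --plan '[-15,0,0,0,42,-35,0,0,0,42,-60,0,0,0,50,-65,0,20,0,50,-65,0,50,0,50]'

```text
clock: 29.43
eef_pos: [0.4973, 0.3016, 0.0871]
eef_rot: [0.001, 0.719, 0.0, 0.695]
wrist_force: [0.3, 1.6, -0.2]
gripper_width: 0.0498
```

Request:
arm_command --plan '[0,-5,35,0,50,0,-15,70,0,50,0,-30,105,0,50,5,-44,128,0,50,20,-44,128,0,50]'

```text
clock: 29.85
eef_pos: [0.6322, 0.2523, 0.0643]
eef_rot: [0.003, 0.716, -0.003, 0.698]
wrist_force: [0.7, -0.7, -0.6]
gripper_width: 0.0499
```

```bash
cat >> h.py <<'E'
def circles(im,Tc,K,zt=.037,near=None,rad=.06):
    g=cv2.medianBlur(cv2.cvtColor(im,cv2.COLOR_RGB2GRAY),5)
    c=cv2.HoughCircles(g,cv2.HOUGH_GRADIENT,1,20,param1=80,param2=18,minRadius=8,maxRadius=30)
    for u,v,r in (c[0] if c is not None else []):
        p=ray(u,v,zt,Tc,K)
        if near is None or np.linalg.norm(p[:2]-near)<rad: print('circ',int(u),int(v),r,im[int(v),int(u)],p.round(3))
E
python3 - <<'E'
from h import *
T=tcp(); im,Tc,K=snap('wrist','w20'); print(T.round(3),observe()['gripper_width'])
print(find('wrist',Tc,'big1_mid')); circles(im,Tc,K,near=[.625,.256])
plan((.626,.256,.06,0,50),(.626,.256,-.017,0,50),step=30)
E
```

```text
[[-0.026  0.008  1.     0.632]
 [ 0.     1.    -0.008  0.252]
 [-1.    -0.    -0.026  0.064]
 [ 0.     0.     0.     1.   ]] 0.049861950810245755
[(0.62, [0.623, 0.256, 0.019])]
circ 243 142 13.0 [155 159 149] [0.624 0.301 0.037]
circ 245 198 16.6 [133 106  59] [0.625 0.258 0.037]
[1, 1, 2, 0, 50] rows 1
[77, 0, 3, 0, 50] rows 3
```

Request:
arm_command --plan '[20,2,4,0,50,40,2,4,0,50,60,2,4,0,50,73,2,4,0,50,78,2,4,0,50]'

```text
clock: 30.37
eef_pos: [0.6234, 0.2578, -0.0189]
eef_rot: [-0.0, 0.721, -0.001, 0.693]
wrist_force: [0.0, -0.2, 0.4]
gripper_width: 0.0499
```

Request:
arm_command --plan '[0,0,0,0,50,0,0,0,0,15,0,0,0,0,15,0,0,0,0,15,0,0,0,0,15]'

```text
clock: 30.78
eef_pos: [0.624, 0.2587, -0.0174]
eef_rot: [0.0, 0.72, -0.0, 0.694]
wrist_force: [-2.3, 0.7, 7.0]
gripper_width: 0.0258
```

Request:
arm_command --plan '[-20,0,0,0,15,-50,0,0,0,15,-80,0,0,0,15,-100,0,0,0,15,-100,0,0,0,15]'

```text
clock: 31.2
eef_pos: [0.6306, 0.2603, 0.0882]
eef_rot: [0.002, 0.717, 0.001, 0.697]
wrist_force: [1.2, -0.3, -0.4]
gripper_width: 0.0258
```

```bash
python3 - <<'E'
from h import *
T=tcp(); print(T.round(3),observe()['gripper_width'])
im,Tc,K=snap('top'); print(find('top',Tc,'pan_mid'),find('top',Tc,'big1_mid'))
plan((.53,.264,.087,0,15),(.440,.264,.087,0,15),step=30)
E
```

```text
[[-0.029  0.002  1.     0.631]
 [ 0.004  1.    -0.001  0.26 ]
 [-1.     0.004 -0.029  0.088]
 [ 0.     0.     0.     1.   ]] 0.025773939623079195
[(0.84, [0.458, 0.268, 0.039])] []
[-1, 6, -98, 0, 15] rows 4
[3, 0, -90, 0, 15] rows 4
```

Request:
arm_command --plan '[0,0,-20,0,15,0,0,-45,0,15,0,0,-70,0,15,0,0,-95,0,15,0,0,-95,0,15]'

```text
clock: 31.77
eef_pos: [0.5263, 0.2584, 0.0842]
eef_rot: [-0.002, 0.722, -0.0, 0.692]
wrist_force: [-0.4, 0.2, -1.5]
gripper_width: 0.026
```

Request:
arm_command --plan '[0,0,-20,0,15,0,0,-45,0,15,0,0,-70,0,15,0,0,-88,0,15,0,0,-88,0,15]'

```text
clock: 32.18
eef_pos: [0.4338, 0.2577, 0.087]
eef_rot: [-0.004, 0.723, 0.0, 0.69]
wrist_force: [-0.1, -0.2, -1.6]
gripper_width: 0.026
```

```bash
python3 - <<'E'
from h import *
T=tcp(); im,Tc,K=snap('wrist','w21'); print(T.round(3),observe()['gripper_width'])
print(find('wrist',Tc,'pan_mid'),find('wrist',Tc,'big1_mid')); circles(im,Tc,K,.073,near=[.445,.299],rad=.08)
plan((.446,.261,.0215,0,15),step=30)
E
```

```text
[[-0.047 -0.006  0.999  0.434]
 [-0.005  1.     0.006  0.258]
 [-0.999 -0.005 -0.047  0.087]
 [ 0.     0.     0.     1.   ]] 0.02577793112577225
[(0.78, [0.461, 0.27, 0.038])] [(0.67, [0.621, 0.299, 0.017]), (0.57, [0.437, 0.254, 0.13])]
circ 271 155 22.5 [194 149  70] [0.445 0.299 0.073]
[66, 3, 10, 0, 15] rows 3
```

Request:
arm_command --plan '[15,4,10,0,15,30,4,10,0,15,45,4,10,0,15,58,4,10,0,15,65,4,10,0,15]'

```text
clock: 32.75
eef_pos: [0.4461, 0.2607, 0.02]
eef_rot: [-0.002, 0.723, -0.001, 0.691]
wrist_force: [-0.2, 0.5, -1.4]
gripper_width: 0.0262
```

Request:
arm_command --plan '[2,0,0,0,15,2,0,0,0,15]'

```text
clock: 32.92
eef_pos: [0.4463, 0.2603, 0.0171]
eef_rot: [-0.002, 0.723, -0.002, 0.691]
wrist_force: [-1.9, -1.6, 0.8]
gripper_width: 0.0261
```

Request:
arm_command --plan '[0,0,0,0,42,0,0,0,0,42,0,0,0,0,42]'

```text
clock: 33.17
eef_pos: [0.4469, 0.2605, 0.0178]
eef_rot: [-0.002, 0.723, -0.002, 0.691]
wrist_force: [-0.8, 0.1, 0.2]
gripper_width: 0.0421
```

Request:
arm_command --plan '[-15,0,0,0,42,-35,0,0,0,42,-60,0,0,0,42,-68,0,15,0,42,-68,0,40,0,42]'

```text
clock: 33.58
eef_pos: [0.49, 0.2626, 0.0875]
eef_rot: [-0.002, 0.722, 0.0, 0.692]
wrist_force: [-0.2, 0.9, -0.5]
gripper_width: 0.042
```

```bash
python3 - <<'E'
from h import *
T=tcp(); im,Tc,K=snap('top'); print(T.round(3),observe()['gripper_width'])
print(find('top',Tc,'pan_mid'),find('top',Tc,'big1_mid'),find('top',Tc,'small1_mid'))
im,Ts,Ks=snap('scene','s7'); u,v=proj(np.array([.456,.22,.05]),Ts,Ks).astype(int)
cv2.imwrite('pics/m7.png',cv2.resize(im[v-60:v+45,u-80:u+60,::-1],(800,600),interpolation=2))
plan((.632,.165,.08,0,42),step=30)
E
```

```text
[[-0.042 -0.003  0.999  0.49 ]
 [-0.002  1.     0.003  0.263]
 [-0.999 -0.002 -0.042  0.088]
 [ 0.     0.     0.     1.   ]] 0.041845433527081005
[] [(0.7, [0.629, 0.117, 0.02])] [(0.5, [0.622, 0.3, 0.019])]
[-2, -84, 124, 0, 42] rows 5
[0, -12, 18, 0, 42] rows 1
```

View pics/m7.png

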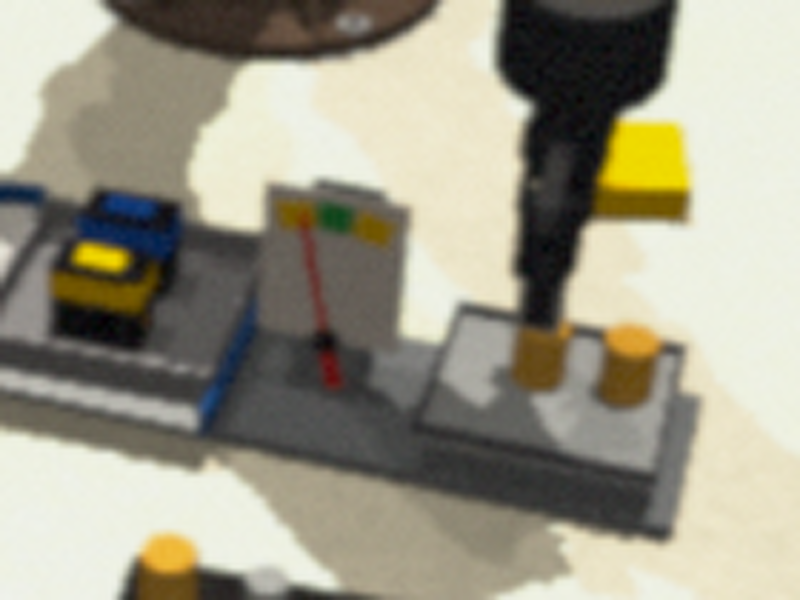

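```bash
cat >> h.py <<'E'
def pointer(im,Tc,K,c=.47):
    h=cv2.cvtColor(im,cv2.COLOR_RGB2HSV); u0,v0=proj(np.array([.46,.152,.08]),Tc,K).astype(int)
    m=(((h[...,0]<8)|(h[...,0]>172))&(h[...,1]>110)&(h[...,2]>60)); w=np.zeros_like(m); w[v0-25:v0+28,u0-22:u0+22]=1; m&=w
    v,u=np.nonzero(m); o=Tc[:3,3]; Ki=np.linalg.inv(K); P=[]
    for a,b in zip(u,v):
        d=Ki@[a,b,1]; d=Tc[:3,:3]@[d[0],-d[1],-d[2]]; P.append(o+d*(c-o[0])/d[0])
    P=np.array(P)[:,1:]; q=P-P.mean(0); a=np.linalg.svd(q)[2][0]; a=a*np.sign(a[1])
    print('ptr n',len(P),'y,z range',P.min(0).round(3),P.max(0).round(3),'angle',round(float(np.arctan2(-a[0],a[1])),3))
E
python3 - <<'E'
from h import *
c=eyes.calibration('scene');Tc=np.array(c['T']);K=np.array(c['intrinsics'])
for n in ('s5','s6','s7'): pointer(cv2.imread(f'pics/{n}.png')[:,:,::-1],Tc,K)
im,_,_=snap('scene'); pointer(im,Tc,K)
E
```

```text
ptr n 45 y,z range [0.123 0.022] [0.167 0.116] angle 0.394
ptr n 46 y,z range [0.126 0.022] [0.164 0.116] angle 0.352
ptr n 38 y,z range [0.138 0.021] [0.161 0.115] angle 0.201
ptr n 41 y,z range [0.138 0.021] [0.161 0.115] angle 0.202
```

The pointer reads about 0.21 rad, i.e. about 78 g still missing, so one small weight (60 g) should bring it to about 0.05. Fetching the small one near (0.632, 0.164).

Request:
arm_command --plan '[0,0,30,0,42,0,0,60,0,42,0,0,90,0,42,0,0,120,0,42,0,-10,140,0,42]'

```text
clock: 34.3
eef_pos: [0.63, 0.2531, 0.0773]
eef_rot: [-0.002, 0.723, -0.0, 0.691]
wrist_force: [0.3, -0.3, 0.1]
gripper_width: 0.0422
```

Request:
arm_command --plan '[0,-30,2,0,42,5,-60,2,0,42,10,-85,2,0,42,20,-89,2,0,42,22,-89,2,0,42]'

```text
clock: 34.72
eef_pos: [0.6301, 0.1609, 0.0538]
eef_rot: [-0.002, 0.724, -0.002, 0.69]
wrist_force: [-0.7, 0.2, -0.3]
gripper_width: 0.0417
```

```bash
python3 - <<'E'
from h import *
T=tcp(); im,Tc,K=snap('wrist','w22'); print(T.round(3),observe()['gripper_width'])
print(find('wrist',Tc,'small1_mid'),find('wrist',Tc,'big1_mid')); circles(im,Tc,K,.033,near=[.632,.165],rad=.08)
T=tcp(); print(T.round(3))
E
```

```text
[[-0.048  0.     0.999  0.63 ]
 [-0.005  1.    -0.     0.161]
 [-0.999 -0.005 -0.048  0.054]
 [ 0.     0.     0.     1.   ]] 0.04206627252883385
[(0.89, [0.625, 0.298, 0.017]), (0.53, [0.427, 0.035, 0.055])] []
circ 260 259 14.5 [134 104  49] [0.634 0.116 0.033]
circ 259 202 12.2 [106 110 103] [0.633 0.165 0.033]
[[-0.046 -0.005  0.999  0.63 ]
 [-0.002  1.     0.005  0.166]
 [-0.999 -0.002 -0.046  0.056]
 [ 0.     0.     0.     1.   ]]
```

View pics/w22.png

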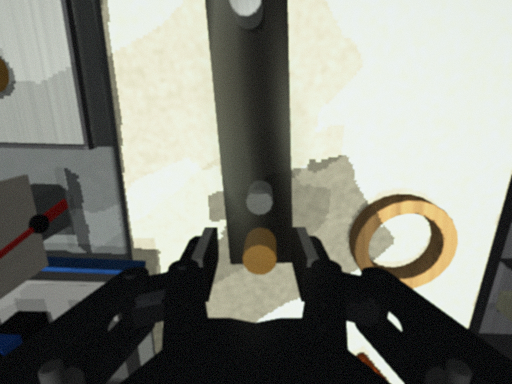

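Request:
arm_command --plan '[20,-1,6,0,42,40,-1,6,0,42,60,-1,6,0,42,69,-1,6,0,42,73,-1,6,0,42]'

```text
clock: 35.28
eef_pos: [0.6318, 0.1666, -0.0187]
eef_rot: [-0.003, 0.724, 0.002, 0.69]
wrist_force: [-0.1, -0.6, 0.4]
gripper_width: 0.0419
```

Request:
arm_command --plan '[0,0,0,0,42,0,0,0,0,10,0,0,0,0,10,0,0,0,0,10,0,0,0,0,10]' --grip_force 50

```text
clock: 35.7
eef_pos: [0.6326, 0.1674, -0.0174]
eef_rot: [-0.003, 0.723, 0.002, 0.69]
wrist_force: [-0.8, 1.5, 5.4]
gripper_width: 0.019
```

Request:
arm_command --plan '[-20,0,0,0,10,-50,0,0,0,10,-80,0,0,0,10,-100,0,0,0,10,-100,0,0,0,10]'

```text
clock: 36.12
eef_pos: [0.6403, 0.1685, 0.0879]
eef_rot: [-0.002, 0.721, 0.003, 0.693]
wrist_force: [1.1, 0.4, -0.5]
gripper_width: 0.0193
```

```bash
python3 - <<'E'
from h import *
T=tcp(); print(T.round(3),observe()['gripper_width'])
im,Ts,Ks=snap('scene'); pointer(im,Ts,Ks)
plan((.61,.283,.09,0,10),(.490,.283,.09,0,10),step=30)
E
```

```text
[[-0.039 -0.007  0.999  0.64 ]
 [ 0.002  1.     0.007  0.169]
 [-0.999  0.002 -0.039  0.088]
 [ 0.     0.     0.     1.   ]] 0.019254387561572498
ptr n 20 y,z range [0.151 0.021] [0.161 0.041] angle 0.217
[-3, 115, -29, 0, 10] rows 4
[5, 0, -120, 0, 10] rows 5
```

```bash
python3 - <<'E'
from h import *
plan((.62,.278,.09,90,10),(.490,.278,.09,90,10),step=30); print(observe()['q'])
E
```

```text
[-1, 41, -7, -33, 10] rows 5
[-1, 38, 16, -33, 10] rows 5
[-1, 16, 25, -24, 10] rows 4
[5, 130, 0, 0, 10] rows 5
[-0.05338243  0.66348302 -0.44523177  1.53048026  0.28958506  1.05409781
 -0.56236748]
```

Request:
arm_command --plan '[0,8,-1,-7,10,0,16,-3,-14,10,0,24,-4,-20,10,0,33,-6,-27,10,0,41,-7,-33,10]'

```text
clock: 36.58
eef_pos: [0.631, 0.2087, 0.0847]
eef_rot: [-0.201, 0.691, 0.21, 0.662]
wrist_force: [-0.1, 0.7, -0.8]
gripper_width: 0.0188
```

Request:
arm_command --plan '[0,8,3,-7,10,0,15,6,-14,10,0,23,10,-20,10,0,30,13,-27,10,0,38,16,-33,10]'

```text
clock: 37.0
eef_pos: [0.6227, 0.2487, 0.0837]
eef_rot: [-0.382, 0.603, 0.399, 0.576]
wrist_force: [0.8, -0.1, -0.2]
gripper_width: 0.019
```

Request:
arm_command --plan '[0,4,6,-6,10,0,8,12,-12,10,0,12,18,-18,10,0,16,25,-24,10,0,16,25,-24,10]'

```text
clock: 37.42
eef_pos: [0.6164, 0.2793, 0.0826]
eef_rot: [-0.495, 0.505, 0.518, 0.482]
wrist_force: [-0.1, 0.5, -0.3]
gripper_width: 0.0192
```

```bash
python3 - <<'E'
from h import *
T=tcp(); print(T.round(3),observe()['gripper_width'])
plan((.490,.278,.09,90,10),step=30)
im,Ts,Ks=snap('scene'); pointer(im,Ts,Ks)
im,Tc,K=snap('wrist'); print(find('wrist',Tc,'small1_mid'))
E
```

```text
[[-0.047 -0.999 -0.025  0.616]
 [-0.001 -0.025  1.     0.279]
 [-0.999  0.047  0.001  0.083]
 [ 0.     0.     0.     1.   ]] 0.019220703396872884
[-2, 127, 2, 1, 10] rows 5
ptr n 38 y,z range [0.138 0.021] [0.161 0.115] angle 0.204
[(0.81, [0.623, 0.297, 0.015])]
```

Request:
arm_command --plan '[0,26,1,1,10,0,52,2,1,10,0,78,2,1,10,0,104,2,1,10,0,124,2,1,10]'

```text
clock: 37.98
eef_pos: [0.4917, 0.2764, 0.0886]
eef_rot: [-0.488, 0.513, 0.509, 0.489]
wrist_force: [0.2, 0.4, -0.7]
gripper_width: 0.0193
```

```bash
python3 - <<'E'
from h import *
im,Tc,K=snap('wrist','w23'); T=tcp(); print(T.round(3),observe()['gripper_width'])
print(find('wrist',Tc,'small1_mid'),find('wrist',Tc,'big1_mid'),find('wrist',Tc,'pan_mid'))
plan((.490,.278,.022,90,10),step=30)
E
```

```text
[[-0.048 -0.999  0.002  0.488]
 [-0.004  0.003  1.     0.277]
 [-0.999  0.048 -0.004  0.089]
 [ 0.     0.     0.     1.   ]] 0.019318082939607465
[(0.48, [0.622, 0.301, 0.017])] [(0.91, [0.446, 0.256, 0.052])] [(0.63, [0.459, 0.271, 0.033])]
[67, 1, 2, 0, 10] rows 3
```

Request:
arm_command --plan '[15,0,1,0,10,30,0,1,0,10,45,0,1,0,10,58,0,1,0,10,66,0,1,0,10]'

```text
clock: 38.6
eef_pos: [0.4918, 0.2764, 0.0212]
eef_rot: [-0.488, 0.514, 0.508, 0.489]
wrist_force: [0.2, 0.3, -0.3]
gripper_width: 0.0193
```

Request:
arm_command --plan '[3,0,0,0,10,3,0,0,0,10]'

```text
clock: 38.77
eef_pos: [0.4917, 0.2758, 0.0172]
eef_rot: [-0.487, 0.515, 0.508, 0.489]
wrist_force: [-0.4, 0.1, -0.8]
gripper_width: 0.0193
```

Request:
arm_command --plan '[3,0,0,0,10,3,0,0,0,10]'

```text
clock: 38.93
eef_pos: [0.4919, 0.2758, 0.0142]
eef_rot: [-0.487, 0.515, 0.508, 0.489]
wrist_force: [-0.0, -0.3, -1.0]
gripper_width: 0.019
```

```bash
python3 - <<'E'
from h import *
T=tcp(); print(T.round(3),observe()['gripper_width'],observe()['wrist_force'])
im,Ts,Ks=snap('scene','s8'); pointer(im,Ts,Ks)
E
```

```text
[[-0.046 -0.999  0.009  0.492]
 [-0.004  0.009  1.     0.276]
 [-0.999  0.046 -0.005  0.014]
 [ 0.     0.     0.     1.   ]] 0.019010017920954574 [-0.04573403 -0.28429638 -1.01509969]
ptr n 21 y,z range [0.146 0.021] [0.158 0.117] angle 0.079
```

The pointer already moved to about 0.08, so the weight rests on the pan. Releasing and retreating.

Request:
arm_command --plan '[0,0,0,0,32,0,0,0,0,32,0,0,0,0,32]'

```text
clock: 39.23
eef_pos: [0.4922, 0.2761, 0.0149]
eef_rot: [-0.487, 0.514, 0.508, 0.49]
wrist_force: [-0.6, 0.2, 0.5]
gripper_width: 0.0317
```

Request:
arm_command --plan '[-15,0,0,0,32,-35,0,0,0,32,-60,0,0,0,32,-90,0,0,0,40,-120,0,0,0,40]'

```text
clock: 39.65
eef_pos: [0.4972, 0.2764, 0.136]
eef_rot: [-0.487, 0.514, 0.508, 0.489]
wrist_force: [0.8, 0.9, -0.4]
gripper_width: 0.0401
```

Request:
arm_command --plan '[0,-30,0,0,40,0,-60,0,0,40,0,-80,0,0,40,0,-80,0,0,40,0,-80,0,0,40]'

```text
clock: 40.07
eef_pos: [0.5776, 0.2755, 0.1319]
eef_rot: [-0.487, 0.515, 0.508, 0.49]
wrist_force: [-1.2, 0.2, 0.4]
gripper_width: 0.04
```

Request:
arm_command --plan '[0,0,0,0,40,0,0,0,0,40,0,0,0,0,40,0,0,0,0,40,0,0,0,0,40]'

```text
clock: 40.48
eef_pos: [0.5773, 0.2755, 0.1321]
eef_rot: [-0.487, 0.515, 0.508, 0.49]
wrist_force: [-0.0, -0.1, -0.4]
gripper_width: 0.0401
```

Request:
arm_command --plan '[0,0,0,0,40,0,0,0,0,40,0,0,0,0,40,0,0,0,0,40,0,0,0,0,40]'

```text
clock: 40.9
eef_pos: [0.5773, 0.2756, 0.1321]
eef_rot: [-0.487, 0.515, 0.508, 0.49]
wrist_force: [-0.1, -0.7, -0.4]
gripper_width: 0.0403
```

```bash
python3 - <<'E'
from h import *
print(observe()['clock'],observe()['eef_pos'])
im,Ts,Ks=snap('scene','s9'); pointer(im,Ts,Ks); print(find('scene',Ts,'tray'))
u,v=proj(np.array([.456,.15,.05]),Ts,Ks).astype(int); a=cv2.resize(im[v-45:v+45,u-70:u+80,::-1],(800,480),interpolation=2)
cv2.imwrite('pics/m9.png',a)
im,Tc,K=snap('top','t9')
for n in ['tray','cart1_mid','cart3_mid','foam','clip','tape','mug','marker','driver']: print(n,find('top',Tc,n)[:1])
im,Ts,Ks=snap('scene'); pointer(im,Ts,Ks)
E
```

```text
40.9 [0.57725696 0.27556609 0.13213965]
ptr n 38 y,z range [0.148 0.021] [0.157 0.114] angle 0.029
[(0.86, [0.453, 0.037, 0.032])]
tray []
cart1_mid [(0.37, [0.774, -0.185, -0.008])]
cart3_mid []
foam [(0.59, [0.774, -0.183, -0.006])]
clip [(0.8, [0.754, -0.049, -0.003])]
tape [(0.79, [0.756, 0.12, -0.001])]
mug [(0.71, [0.466, 0.446, -0.003])]
marker [(0.6, [0.615, -0.396, -0.001])]
driver []
ptr n 44 y,z range [0.148 0.021] [0.158 0.114] angle 0.039
```

```bash
python3 - <<'E'
from h import *
im,Ts,Ks=snap('scene'); pointer(im,Ts,Ks)
for n in ['tray','cart1_mid','cart3_mid','driver']: print(n,find('scene',Ts,n)[:1])
print(observe()['wrist_force']); print(ctrl.sign_off())
E
```

```text
ptr n 39 y,z range [0.148 0.021] [0.157 0.114] angle 0.025
tray [(0.73, [0.45, 0.039, 0.03])]
cart1_mid [(0.54, [0.426, 0.031, 0.06])]
cart3_mid [(0.55, [0.476, 0.032, 0.058])]
driver [(0.67, [0.299, 0.398, -0.002])]
[ 0.0951806   0.10502107 -0.04674312]
the job is handed in; nothing more can be done
None
```

I handed the job in at about 41 s on the robot clock. By my last measurements the pointer rests in the green sector; the sign-off reports no verdict.

- **Cartridges:** Only two were present, blue and yellow, and both went into the tray. The last scene check put them inside it, at (0.426, 0.031) and (0.476, 0.032).
- **Tray:** I pushed it up the ramp until it pressed against the platform stop at about 6 N. It now reads about (0.45, 0.038), which matches the expected resting place.
- **Weights:** Two big ones and one small one (300 g) stand on the pan.
- **Pointer:** My fit of the red pixels gave 0.025 to 0.04 rad in three readings about 1 s after release. The limit is 0.13.
- **Bystanders:** All six were found. Each was within a few millimetres of where it started, except the mug: its starting reading was wrong (the network gave the foam's place). The mug now reads (0.466, 0.446), where the first picture showed it. I did not touch it.

**What failed or disagreed:**
- The first grasp of the blue cartridge closed on nothing. The fingertips sat about 25 to 35 mm behind the reported TCP, so I worked lower after that.
- At the end the top camera network did not find the tray or the cartridges, probably because the arm hid them. The scene camera did find them.
- The picture limit was reached, so I checked the final state by numbers only, not by eye.

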